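Check pull gauges in the proving bay

ROBOT

A 6-joint arm with a two-finger parallel gripper is mounted at the origin on a cart in front of the work surface, level with it; the furniture and walls round the work are solid. World frame = base frame: x ahead of the robot, y to its left, z up, the work surface at z = 0. Lengths are in mm, angles in rad, forces in N, time in s.
With the tool pointing down it reaches from about 225 to 725 mm from the base axis. Payload 3.1 kg.
Tool frame: the origin (TCP) lies at the very end of the fingers, on their centre line; the grasp point (between the pads) lies arm.grasp_offset behind it (arm.grasp_offset is the distance from the TCP to the grasp point, in mm); z points along the fingers, y is the line along which they close (so a half turn about z gives the same grasp; the last joint's range is limited). The gripper opens to 85 mm and grips with 20 to 120 N. Pads are 22 mm wide; open, the fingers measure 114 mm over their backs; the gripper's body (76 mm by 85 mm) begins 54 mm behind the grasp point. The pads swing forward as they close: fully open they stand 13 mm farther back than shut.
Start: joints at [1.125, 0.048, 0.099, 1.622, 0, 1.443], TCP at [164.058, 498.701, 231.312] pointing down, gripper open.
Joint ranges: [-2.91, 2.91], [-0.99, 1.94], [-1.21, 1.42], [-2.12, 2.29], [-1.49, 1.47], [-3.14, 3.14]. Speed limits (rad/s): [2.79, 2.79, 3.14, 3.14, 3.14, 3.14].

INTERFACE

Orientations are given as a unit quaternion [x, y, z, w].
In Python, from bench import arm gives the robot as it stands. The module is installed in compiled form; this text tells all that it offers.
- The arm moves only by the shell command python3 -m handwheel 'ROWS' [FORCE]. ROWS is JSON, a list of rows, each an object of numbers: "fingers": the finger opening in m, from 0 to 0.0854; "dx", "dy", "dz": the shift along the tool's x, y, z in m; "ax", "ay", "az": the turn, a rotation vector about the tool's x, y, z in degrees. A call has 1 to 5 rows; each row shifts and turns the commanded pose from where the row before left it, along the tool's axes as they then stand; what a row does not reach is not made up. A row lasts 1/8 s, in which the tool goes at most 62.5 mm and 10.7 degrees, less where a joint would pass 70% of its speed; a pose out of reach is approached as far as the arm can. A call is refused whole if a number of a shift passes 0.0625 or a number of a turn 10.7, either way. A call with a gripper value outside its range is refused whole. The fingers move at their own pace and stop on an object; FORCE is the grip in N (left out, the last holds). Time passes only in rows, so rows that do not move let the fingers close. It gives the time, the measured TCP pose, the force, the opening and the grip force at its end, in the units of the state.
- arm.get_obs(): the state, without advancing time (a new reading comes with each control period).
- arm.grab_frame(name): name is "scene" or "top"; returns the picture (400x640x3 uint8, red, green, blue); there is no depth.
- arm.get_calibration(name): a dict with "K" (3x3 intrinsics, pixels), "R" (3x3) and "t" (3): a world point X has camera coordinates R X + t. Camera axes: x right, y down, z forward; pixel columns grow to the right and rows downward; lengths in mm; the calibration is good to about 2 mm. A picture is of the moment at which its call begins. get_calibration takes no time and is no camera call.
- arm.close_job(): hands the job in; it is judged then, once.
The state is a dict: "time": time; "joints": joint angles; "qvel": joint speeds; "tau": joint torques, N m; "eef_pos": TCP position; "eef_rot": TCP orientation; "ft_force": force on the tool from outside, world axes, zero at the start; "torque": the same for the moment, N m; "finger_gap": opening from 0.0 (shut) to 1.0 (fully open); "finger_force": force on a finger pad.
Only numpy, scipy, OpenCV 4.12 (cv2) and the standard library are available. Lean on these libraries where they do the work, as an engineer would, in place of code of your own. Each camera call takes 0.05 s, during which the arm holds its last target. There are 200 camera calls.

TASK

Check that the pull gauges repeat: open the proving bay's drop-down door all the way by its rail, see that every gauge here lies in a lane of its own in the bay (any lane, knob toward the door), then, one gauge after another from the shortest to the longest, draw its knob out twice, each time until the dark ring on its rod has just come out of the barrel, holding it there for two seconds and letting it go home in between, and never drawing a rod much past its ring. Leave all the gauges in their lanes with their rods home and the door shut, and do not disturb the other things on the table.

Things in the scene. Friction and masses are not known exactly. Their poses are not given: they have to be found in the camera images.
- bay: the proving bay, fixed to the table: a grey tray 178 mm deep (x), 196 wide (y), with a drop-down door along its front, facing the robot. Origin: table level, middle of its front edge; +x runs into the bay, z up. Three lanes along x at y = -62, 0, +62 mm: grooves 33 mm wide, floor z = 28 mm, ridges between them up to 39 mm. Side walls 38 mm, back plate (x = 172) 90 mm high
- bay_stop (a point): in the middle lane, on its floor, at the back of the steel stop plate (x = 65, y = 0, z = 28 mm in the bay's frame). The plate (10 mm thick, top z = 55 mm) crosses all lanes, with an open-topped notch 16 mm wide in each. A gauge lies with its barrel behind the plate, its rod in the notch, its knob in front (above a 20 mm high sill); when pulled, the barrel slides up and bears on the plate
- bay_door (a joint): angle of the bay's drop-down door: 0 = shut (upright), 1.5 = fully open (lying outward nearly flat, toward the robot); stiff enough to stay where it is left (2 to 4 N at the rail moves it)
- door_rail (a point): middle of the door's grab rail: a round steel bar 12 mm thick and 110 mm long along the bay's y, 100 mm from the hinge axis (so 120 mm above the table when shut, 27 mm when open), with a free gap of 38 mm between it and the upper edge of the 55 mm high door panel. It turns between fingers that close across it
- door_hinge (a point): middle of the door's hinge axis, which runs along the bay's y, at x = -6 mm, z = 20 mm in the bay's frame; at angle a the rail is at x = -6 - 100 sin(a), z = 20 + 100 cos(a) mm
- gauge_short: the short pull gauge (may be absent; if present, it lies on the table right of the bay): an aluminium barrel 60 mm long (x), 26 mm wide (y), 34 mm high, 0.2 kg, out of whose front (-x) end comes a thin sprung rod with a black knob. Origin: middle of the barrel's underside; x along the barrel, z up. The 8 mm rod is 17 mm above the underside; 30 mm of it shows at rest
- gauge_short_knob (a point): middle of the short gauge's knob: a black block 24 mm long (x), 22 mm wide (y) and 36 mm high, at rest 72 mm in front (-x) of the gauge's origin and 22 mm above its underside. With gauges in the next lanes open the hand no wider than 60 mm
- gauge_short_slide (a joint): how far the short gauge's rod is drawn out, in m: 0 at rest, grows as the knob is pulled away (-x) from the barrel; a spring pulls it back (2 N at rest, plus 1.4 N per 10 mm). The mark, a 4 mm wide dark ring on the rod, has just come wholly out of the barrel at 0.030; the end stop is at 0.050
- gauge_middle: the middle pull gauge (may be absent; if present, it lies already in the lane of the bay at y = +62 mm): an aluminium barrel 78 mm long (x), 26 mm wide (y), 34 mm high, 0.2 kg, out of whose front (-x) end comes a thin sprung rod with a black knob. Origin: middle of the barrel's underside; x along the barrel, z up. The 8 mm rod is 17 mm above the underside; 30 mm of it shows at rest
- gauge_middle_knob (a point): middle of the middle gauge's knob: a black block 24 mm long (x), 22 mm wide (y) and 36 mm high, at rest 81 mm in front (-x) of the gauge's origin and 22 mm above its underside. With gauges in the next lanes open the hand no wider than 60 mm
- gauge_middle_slide (a joint): how far the middle gauge's rod is drawn out, in m: 0 at rest, grows as the knob is pulled away (-x) from the barrel; a spring pulls it back (2 N at rest, plus 1.4 N per 10 mm). The mark, a 4 mm wide dark ring on the rod, has just come wholly out of the barrel at 0.040; the end stop is at 0.060
- gauge_long: the long pull gauge (may be absent; if present, it lies on the table right of the bay): an aluminium barrel 96 mm long (x), 26 mm wide (y), 34 mm high, 0.2 kg, out of whose front (-x) end comes a thin sprung rod with a black knob. Origin: middle of the barrel's underside; x along the barrel, z up. The 8 mm rod is 17 mm above the underside; 30 mm of it shows at rest
- gauge_long_knob (a point): middle of the long gauge's knob: a black block 24 mm long (x), 22 mm wide (y) and 36 mm high, at rest 90 mm in front (-x) of the gauge's origin and 22 mm above its underside. With gauges in the next lanes open the hand no wider than 60 mm
- gauge_long_slide (a joint): how far the long gauge's rod is drawn out, in m: 0 at rest, grows as the knob is pulled away (-x) from the barrel; a spring pulls it back (2 N at rest, plus 1.4 N per 10 mm). The mark, a 4 mm wide dark ring on the rod, has just come wholly out of the barrel at 0.050; the end stop is at 0.070
- the_oil_can: a small green oil can with a bent spout, 167 mm high, upright; leave it alone. Origin: middle of its underside
- the_tape_roll: a roll of brown packing tape, 108 mm across, lying flat; leave it alone. Origin: middle of its underside

How it is judged:
By the outcome, as a careful person would: the job done as asked, in the order asked, and still so for the second after the job is handed in, with the robot touching nothing.
Of gauge_short, gauge_middle, gauge_long only 2 to 3 are there at a start; the rules pass over those that are not, and their reading is None.
At some moment in a run one of gauge_short, gauge_long may be knocked a few centimetres aside while the robot is not near it.
Once in a run the grip may slacken for a moment while it holds something.
It also fails if it takes over 210 s, if anything falls off the work surface, if the arm or the gripper's body presses on something with over 40 N, if the wrist force passes 120 N, or if a joint passes its speed limit or range.

## Working session

There is one attempt and no reset: what is moved stays moved. The work goes in short steps, Python scripts to look and compute and a shell command to move; the robot and the scene stay as the last step left them, time stands still between calls to the robot, and variables do not carry over. Pictures are saved under pics/ and viewed, at most 14 in all, crops included, and the job is handed in when it is done.

```bash
mkdir -p pics
cat > h.py <<'E'
import numpy as np, cv2
from bench import arm
from scipy.spatial.transform import Rotation as Rn
def snap(n,f=None,crop=None,s=1):
    im=arm.grab_frame(n)
    np.save(f'pics/{n}.npy',im)
    if f:
        o=im if crop is None else im[crop[1]:crop[3],crop[0]:crop[2]]
        o=cv2.resize(o,None,fx=s,fy=s,interpolation=cv2.INTER_CUBIC)
        cv2.imwrite(f'pics/{f}.png',o[:,:,::-1])
    return im
def proj(n,X):
    c=arm.get_calibration(n);R,t,K=[np.array(c[k]) for k in('R','t','K')]
    p=(R@np.atleast_2d(X).T+t.reshape(3,1));p=K@p;return (p[:2]/p[2]).T
def ray(n,uv):
    c=arm.get_calibration(n);R,t,K=[np.array(c[k]) for k in('R','t','K')]
    d=R.T@np.linalg.solve(K,[uv[0],uv[1],1.]);o=-R.T@t.ravel();return o,d/np.linalg.norm(d)
def onz(n,uv,z):
    o,d=ray(n,uv);return o+d*(z-o[2])/d[2]
def tri(uv1,uv2,n1='scene',n2='top'):
    o1,d1=ray(n1,uv1);o2,d2=ray(n2,uv2)
    a=np.linalg.lstsq(np.c_[d1,-d2],o2-o1,rcond=None)[0]
    p,q=o1+a[0]*d1,o2+a[1]*d2;return (p+q)/2,np.linalg.norm(p-q)
E
python3 - <<'E'
from h import *
np.set_printoptions(precision=3,suppress=True)
for n in('scene','top'):
    snap(n,n+'0'); c=arm.get_calibration(n);print(n,c, ray(n,(320,200)))
o=arm.get_obs();print(o,arm.grasp_offset,Rn.from_quat(o['eef_rot']).as_matrix())
E
```

```text
scene {'K': array([[366.825,   0.   , 318.116],
       [  0.   , 366.825, 194.283],
       [  0.   ,   0.   ,   1.   ]]), 'R': array([[ 0.626, -0.78 , -0.003],
       [-0.37 , -0.294, -0.881],
       [ 0.686,  0.553, -0.473]]), 't': array([-611.323,  155.054,  765.059])} (array([ -85.038, -853.904,  496.679]), array([ 0.684,  0.544, -0.486]))
top {'K': array([[452.545,   0.   , 317.682],
       [  0.   , 452.545, 192.101],
       [  0.   ,   0.   ,   1.   ]]), 'R': array([[-0.01 , -1.   , -0.003],
       [-1.   ,  0.01 , -0.02 ],
       [ 0.02 ,  0.003, -1.   ]]), 't': array([-372.074,  485.633, 1100.479])} (array([ 459.345, -380.405, 1108.885]), array([ 0.003, -0.002, -1.   ]))
{'time': 0.1, 'joints': array([1.125, 0.049, 0.098, 1.622, 0.   , 1.443]), 'qvel': array([ 0.   , -0.002,  0.004,  0.   ,  0.   , -0.   ]), 'tau': array([  0.002, -33.985,  32.093,   0.016,  -0.   ,   0.   ]), 'eef_pos': array([163.839, 498.219, 230.207]), 'eef_rot': array([ 0.158,  0.987, -0.001, -0.   ]), 'ft_force': array([-0.892, -0.277, -0.522]), 'torque': array([-0.005, -0.023, -0.002]), 'finger_force': 0.0, 'finger_gap': 1.0003293285201158} 18.700000000000003 [[-0.95   0.313 -0.001]
 [ 0.313  0.95  -0.002]
 [ 0.    -0.002 -1.   ]]
```

View pics/scene0.png

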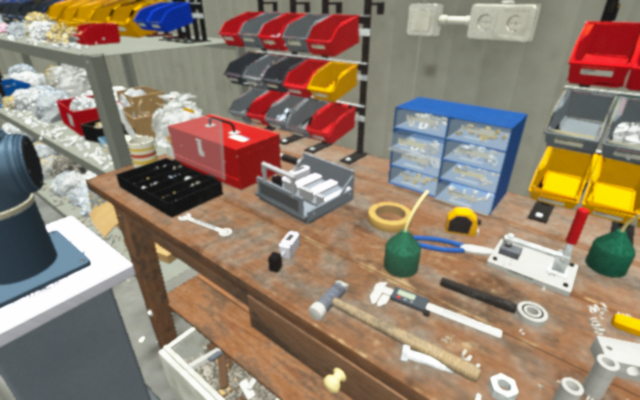

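View pics/top0.png

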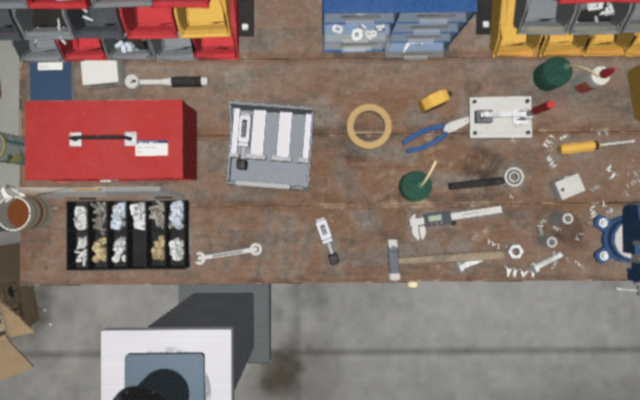

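Run:
```python
import numpy as np,cv2
t=np.load('pics/top.npy');s=np.load('pics/scene.npy')
a=cv2.resize(t[90:280,215:355],None,fx=4,fy=4,interpolation=3)  # 560x760
a=cv2.resize(t[95:270,220:350],None,fx=3.4,fy=3.4,interpolation=3)
b=cv2.resize(s[145:275,245:365],None,fx=2.9,fy=2.9,interpolation=3)
H=max(a.shape[0],b.shape[0]);o=np.zeros((H,a.shape[1]+b.shape[1],3),np.uint8)
o[:a.shape[0],:a.shape[1]]=a;o[:b.shape[0],a.shape[1]:]=b
print(o.shape,a.shape);cv2.imwrite('pics/c0.png',o[:,:,::-1])
```

```text
(595, 790, 3) (595, 442, 3)
```

View pics/c0.png

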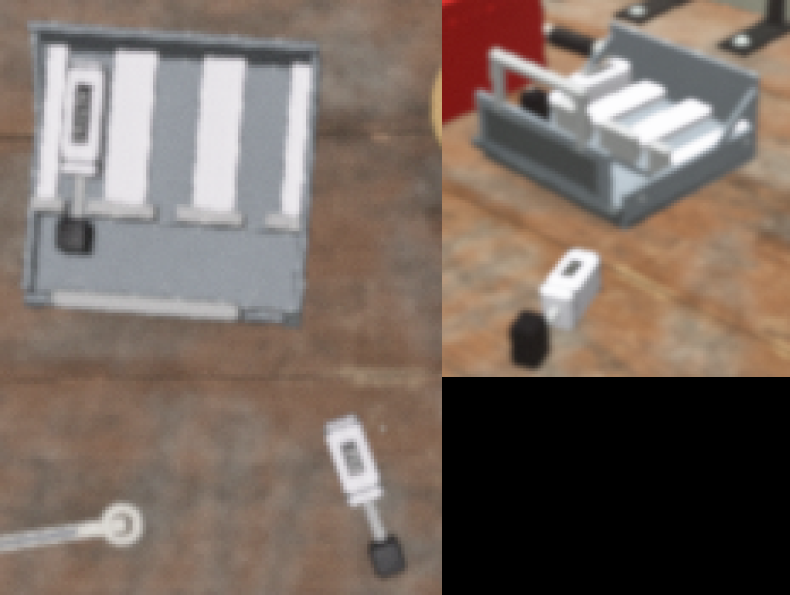

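Run:
```python
from h import *
np.set_printoptions(precision=1,suppress=True)
T=lambda u,v:(220+u/3.4-.35,95+v/3.4-.35)
S=lambda u,v:(245+(u-442)/2.9-.35,145+v/2.9-.35)
for nm,a,b in [('railL',(50,299),(492,54)),('railR',(240,313),(613,92)),('backR',(318,45),(757,75)),('backL',(33,27),(612,27)),('mknobtop',(77,233),None)]:
    if b: print(nm,tri(S(*b),T(*a)))
for nm,z,*ps in [('rail120',120,(50,299),(240,313)),('back90',90,(33,27),(318,45)),('frontcorner',38,(25,303),(300,325)),('plate front edge y ends z55',55,(35,212),(298,229)),('mid barrel front/back z62',62,(80,172),(86,65))]:
    P=[onz('top',T(*p),z) for p in ps];d=P[1]-P[0];print(nm,*P,np.linalg.norm(d),np.degrees(np.arctan2(d[1],d[0])))
# gauge on table by masks
im=np.load('pics/top.npy').astype(int);sub=im[212:268,310:350]
w=(sub.min(2)>185).astype(np.uint8);k=(sub.max(2)<75).astype(np.uint8)
for m in(w,k):
    n,l,st,c=cv2.connectedComponentsWithStats(m);i=1+np.argmax(st[1:,4]);print(st[i],c[i]+[310,212]);r=cv2.minAreaRect(np.argwhere(l==i)[:,::-1].astype(np.float32));print(r)
im=np.load('pics/scene.npy').astype(int);sub=im[225:275,260:305];k=(sub.max(2)<60).astype(np.uint8)
n,l,st,c=cv2.connectedComponentsWithStats(k);i=1+np.argmax(st[1:,4]);print(st[i],c[i]+[260,225])
print('knob top tri',tri(S(532,318),T(384,550)),tri(S(572,266),T(350,455)))
for a in [(384,556),(341,418),(365,501)]: print(onz('top',T(*a),34))
print('knob at z40',onz('top',T(384,556),40))
```

```text
railL (array([ 502.2, -195.4,  121. ]), np.float64(0.1487298237907028))
railR (array([ 498.9, -325.8,  123.6]), np.float64(21.711816658375607))
backR (array([ 670.1, -368. ,   89.6]), np.float64(2.1618654277327263))
backL (array([ 685.5, -177.7,   84.4]), np.float64(1.3150249711951514))
rail120 [ 502.2 -195.2  120. ] [ 491.9 -317.4  120. ] 122.63663579641549 -94.7883398361808
back90 [ 684.7 -179.3   90. ] [ 670.7 -368.9   90. ] 190.05536615519154 -94.23559800416542
frontcorner [ 503.1 -162.3   38. ] [ 485.9 -353.8   38. ] 192.27578446182284 -95.14675433868986
plate front edge y ends z55 [ 564.9 -173.    55. ] [ 551.3 -353.5   55. ] 180.98418581651921 -94.28787762883775
mid barrel front/back z62 [ 591.2 -205.3   62. ] [ 664.4 -209.9   62. ] 73.38511838025659 -3.579311447154261
[  6   6  16  25 188] [323.7 230.6]
((13.500001907348633, 18.499998092651367), (24.66576385498047, 10.11928653717041), 71.56504821777344)
[19 41 10 11 43] [333.9 258. ]
((23.517240524291992, 46.2931022644043), (9.47046184539795, 8.170595169067383), 68.19859313964844)
[  9  28  12  18 174] [274.8 261.9]
knob top tri (array([ 328.5, -410.3,   36.4]), np.float64(1.1037376318295997)) (array([ 394.6, -387.4,   34.8]), np.float64(1.0972793878510372))
[ 324.4 -410.7   34. ]
[ 420.8 -381.7   34. ]
[ 362.8 -397.9   34. ]
knob at z40 [ 325.2 -410.6   40. ]
```

```bash
cat >> h.py <<'E'
np.set_printoptions(precision=1,suppress=True)
YAW=np.radians(-4.5);O=np.array([503.5,-258.5,0])
def b2w(x,y,z=0): c,s=np.cos(YAW),np.sin(YAW);return O+[c*x-s*y,s*x+c*y,z]
def w2b(p): c,s=np.cos(YAW),np.sin(YAW);d=np.array(p)-O;return np.array([c*d[0]+s*d[1],-s*d[0]+c*d[1],d[2]])
def plan(P,yawdeg):
    o=arm.get_obs();R=Rn.from_quat(o['eef_rot']).as_matrix()
    cur=np.degrees(np.arctan2(R[1,1],R[0,1]));a=(cur-yawdeg+90)%180-90
    y=np.radians(yawdeg);ty=np.array([np.cos(y),np.sin(y),0]);
    if abs(((cur-yawdeg)+180)%360-180)>90: ty=-ty
    tz=np.array([0,0,-1.]);tx=np.cross(ty,tz)
    d=np.array(P)-o['eef_pos'];print('t',round(o['time'],2),'pos',o['eef_pos'],'yaw',round(cur,2),'tilt',R[:,2],'q',np.round(o['joints'],2),'f',o['ft_force'],'gap',round(o['finger_gap']*85.4,1),'ff',o['finger_force'])
    print('az',round(a,2),'then d',np.array([tx@d,ty@d,tz@d]))
E
R='{"az":10.7}'
python3 -m handwheel '[{"az":10.7},{"az":10.7},{"az":10.7},{"az":10.7},{"az":10.7}]' && python3 -m handwheel '[{"az":10.7},{"az":10.7},{"az":1.4}]'
python3 -m handwheel '[{"dx":-0.048,"dy":0.026},{"dx":-0.048,"dy":0.026},{"dx":-0.048,"dy":0.026},{"dx":-0.048,"dy":0.026},{"dx":-0.048,"dy":0.026}]'
python3 -m handwheel '[{"dx":-0.048,"dy":0.026},{"dx":-0.048,"dy":0.026},{"dx":-0.048,"dy":0.026},{"dx":-0.048,"dy":0.026},{"dx":-0.048,"dy":0.026}]'
python3 -c "
from h import *
plan(b2w(-6,0,150),-4.5)"
```

```text
t 0.1 pos [163.8 498.2 230.2] yaw 71.79 tilt [-0. -0. -1.] q [1.1 0.1 0.1 1.6 0.  1.4] f [-0.9 -0.3 -0.5] gap 85.4 ff 0.0
az 76.29 then d [-727.7  392.    80.2]validation failed for argument at $[0]...
validation failed for argument at $[0]...
validation failed for argument at $[0]...
```

```bash
python3 -m handwheel '[{"fingers":0.085,"dx":0,"dy":0,"dz":0,"ax":0,"ay":0,"az":10.7},{"fingers":0.085,"dx":0,"dy":0,"dz":0,"ax":0,"ay":0,"az":10.7}]'
```

```text
time: 0.35
eef_pos: [163.9, 498.4, 230.6]
eef_rot: [0.342, 0.94, -0.001, -0.0]
ft_force: [0.6, -0.7, -0.3]
finger_gap: 0.996
finger_force: 0.0
```

```bash
python3 -m handwheel '[{"fingers":0.085,"dx":0,"dy":0,"dz":0,"ax":0,"ay":0,"az":10.7},{"fingers":0.085,"dx":0,"dy":0,"dz":0,"ax":0,"ay":0,"az":10.7},{"fingers":0.085,"dx":0,"dy":0,"dz":0,"ax":0,"ay":0,"az":10.7},{"fingers":0.085,"dx":0,"dy":0,"dz":0,"ax":0,"ay":0,"az":10.7},{"fingers":0.085,"dx":0,"dy":0,"dz":0,"ax":0,"ay":0,"az":10.7}]' >/dev/null
python3 -m handwheel '[{"fingers":0.05,"dx":0,"dy":0,"dz":0,"az":1.4}]'
python3 -m handwheel '[{"fingers":0.05,"dx":-0.048,"dy":0.026,"dz":0,"ax":0,"ay":0,"az":0},{"fingers":0.05,"dx":-0.048,"dy":0.026,"dz":0,"ax":0,"ay":0,"az":0},{"fingers":0.05,"dx":-0.048,"dy":0.026,"dz":0,"ax":0,"ay":0,"az":0},{"fingers":0.05,"dx":-0.048,"dy":0.026,"dz":0,"ax":0,"ay":0,"az":0},{"fingers":0.05,"dx":-0.048,"dy":0.026,"dz":0,"ax":0,"ay":0,"az":0}]'
python3 -c "
from h import *
plan(b2w(-6,0,150),-4.5)"
```

```text
time: 1.6
eef_pos: [281.0, 250.4, 230.8]
eef_rot: [0.726, 0.688, -0.0, 0.0]
ft_force: [2.1, 0.4, 0.6]
finger_gap: 0.586
finger_force: 0.0
t 1.6 pos [281.  250.4 230.8] yaw -3.07 tilt [-0. -0. -1.] q [ 0.6 -0.3 -0.2  1.7 -0.   2.2] f [2.1 0.4 0.6] gap 50.0 ff 0.0
az 1.43 then d [-489.8  255.7   80.8]validation failed for argument at $[0]...
```

```bash
python3 -m handwheel '[{"fingers":0.05,"dx":-0.049,"dy":0.0257,"dz":0,"ax":0,"ay":0,"az":1.4},{"fingers":0.05,"dx":-0.049,"dy":0.0257,"dz":0,"ax":0,"ay":0,"az":0},{"fingers":0.05,"dx":-0.049,"dy":0.0257,"dz":0,"ax":0,"ay":0,"az":0},{"fingers":0.05,"dx":-0.049,"dy":0.0257,"dz":0,"ax":0,"ay":0,"az":0},{"fingers":0.05,"dx":-0.049,"dy":0.0257,"dz":0,"ax":0,"ay":0,"az":0}]' >/dev/null
python3 -m handwheel '[{"fingers":0.05,"dx":-0.049,"dy":0.0257,"dz":0,"ax":0,"ay":0,"az":0},{"fingers":0.05,"dx":-0.049,"dy":0.0257,"dz":0,"ax":0,"ay":0,"az":0},{"fingers":0.05,"dx":-0.049,"dy":0.0257,"dz":0,"ax":0,"ay":0,"az":0},{"fingers":0.05,"dx":-0.049,"dy":0.0257,"dz":0,"ax":0,"ay":0,"az":0},{"fingers":0.05,"dx":-0.049,"dy":0.0257,"dz":0,"ax":0,"ay":0,"az":0}]' >/dev/null
python3 -m handwheel '[{"fingers":0.05,"dx":0,"dy":0,"dz":0,"ax":0,"ay":0,"az":0},{"fingers":0.05,"dx":0,"dy":0,"dz":0,"ax":0,"ay":0,"az":0}]' >/dev/null
python3 -c "
from h import *
plan(b2w(-6,0,106),-4.5)"
```

```text
t 3.1 pos [ 499.2 -255.6  230.5] yaw -4.53 tilt [-0.  0. -1.] q [-0.6  0.1  0.2  1.6  0.   1.1] f [ 0.  -0.   0.6] gap 50.1 ff 0.0
az -0.03 then d [ -2.5  -1.5 124.5]
```

```bash
python3 -m handwheel '[{"fingers":0.05,"dx":-0.0025,"dy":-0.0015,"dz":0.04,"ax":0,"ay":0,"az":0},{"fingers":0.05,"dx":0,"dy":0,"dz":0.04,"ax":0,"ay":0,"az":0},{"fingers":0.05,"dx":0,"dy":0,"dz":0.03,"ax":0,"ay":0,"az":0},{"fingers":0.05,"dx":0,"dy":0,"dz":0.016,"ax":0,"ay":0,"az":0},{"fingers":0.05,"dx":0,"dy":0,"dz":0,"ax":0,"ay":0,"az":0}]'
python3 -m handwheel '[{"fingers":0.0,"dx":0,"dy":0,"dz":0,"ax":0,"ay":0,"az":0},{"fingers":0.0,"dx":0,"dy":0,"dz":0,"ax":0,"ay":0,"az":0},{"fingers":0.0,"dx":0,"dy":0,"dz":0,"ax":0,"ay":0,"az":0},{"fingers":0.0,"dx":0,"dy":0,"dz":0,"ax":0,"ay":0,"az":0},{"fingers":0.0,"dx":0,"dy":0,"dz":0,"ax":0,"ay":0,"az":0}]' 40
python3 -c "
from h import *
plan(b2w(-6,0,104),-4.5);print(w2b(arm.get_obs()['eef_pos']))
for a in np.arange(0,1.51,.15): print(a,-100*np.sin(a),100-100*np.cos(a))"
```

```text
time: 3.72
eef_pos: [497.3, -257.1, 104.8]
eef_rot: [0.734, 0.679, -0.0, -0.001]
ft_force: [-0.1, 0.2, -0.1]
finger_gap: 0.585
finger_force: 0.0
time: 4.35
eef_pos: [497.9, -259.1, 107.4]
eef_rot: [0.735, 0.679, -0.0, 0.001]
ft_force: [-4.5, 0.6, 6.6]
finger_gap: 0.122
finger_force: 39.3
t 4.35 pos [ 497.9 -259.1  107.4] yaw -4.55 tilt [ 0. -0. -1.] q [-0.6  0.1 -0.   1.4 -0.   1.1] f [-4.5  0.6  6.6] gap 10.4 ff 39.286049008369446
az -0.05 then d [ 1.  -0.5  3.4]
[ -5.5  -1.  107.4]
0.0 -0.0 0.0
0.15 -14.943813247359921 1.1228922063957754
0.3 -29.552020666133956 4.466351087439406
0.44999999999999996 -43.49655341112302 9.955289764732314
0.6 -56.46424733950354 17.466438509032173
0.75 -68.16387600233341 26.831113112617913
0.8999999999999999 -78.33269096274833 37.83900317293355
1.05 -86.7423225594017 50.24289521082731
1.2 -93.20390859672263 63.764224552332635
1.3499999999999999 -97.5723357826659 78.09933129069583
1.5 -99.74949866040545 92.92627983322971
```

```bash
python3 -m handwheel '[{"fingers":0.0,"dx":0,"dy":-0.0149,"dz":0.0011,"ax":0,"ay":0,"az":0},{"fingers":0.0,"dx":0,"dy":-0.0146,"dz":0.0033,"ax":0,"ay":0,"az":0},{"fingers":0.0,"dx":0,"dy":-0.0139,"dz":0.0055,"ax":0,"ay":0,"az":0},{"fingers":0.0,"dx":0,"dy":-0.013,"dz":0.0075,"ax":0,"ay":0,"az":0},{"fingers":0,"dx":0,"dy":-0.0117,"dz":0.0094,"ax":0,"ay":0,"az":0}]'
python3 -m handwheel '[{"fingers":0.0,"dx":0,"dy":-0.0102,"dz":0.011,"ax":0,"ay":0,"az":0},{"fingers":0.0,"dx":0,"dy":-0.0084,"dz":0.0124,"ax":0,"ay":0,"az":0},{"fingers":0.0,"dx":0,"dy":-0.0065,"dz":0.0135,"ax":0,"ay":0,"az":0},{"fingers":0.0,"dx":0,"dy":-0.0044,"dz":0.0143,"ax":0,"ay":0,"az":0},{"fingers":0,"dx":0,"dy":-0.0022,"dz":0.0148,"ax":0,"ay":0,"az":0}]'
python3 -c "
from h import *
plan(b2w(-106,0,11),-4.5);print(w2b(arm.get_obs()['eef_pos']))"
```

```text
time: 4.97
eef_pos: [433.2, -253.7, 81.4]
eef_rot: [0.734, 0.679, 0.003, 0.003]
ft_force: [4.6, 1.5, 1.8]
finger_gap: 0.119
finger_force: 42.0
time: 5.6
eef_pos: [398.8, -250.6, 11.9]
eef_rot: [0.734, 0.679, 0.0, 0.0]
ft_force: [2.1, 3.6, 4.4]
finger_gap: 0.119
finger_force: 46.8
t 5.6 pos [ 398.8 -250.6   11.9] yaw -4.51 tilt [ 0.  0. -1.] q [-0.7 -0.  -0.4  1.2  0.   0.9] f [2.1 3.6 4.4] gap 10.2 ff 46.77077293395996
az -0.01 then d [ 0.4 -1.   0.9]
[-105.    -0.4   11.9]
```

```bash
python3 -m handwheel '[{"fingers":0.0,"dx":0,"dy":0,"dz":0.003,"ax":0,"ay":0,"az":0},{"fingers":0.0,"dx":0,"dy":0,"dz":0.002,"ax":0,"ay":0,"az":0},{"fingers":0.0,"dx":0,"dy":0,"dz":0,"ax":0,"ay":0,"az":0}]'
python3 -m handwheel '[{"fingers":0.04,"dx":0,"dy":0,"dz":0,"ax":0,"ay":0,"az":0},{"fingers":0.04,"dx":0,"dy":0,"dz":0,"ax":0,"ay":0,"az":0},{"fingers":0.04,"dx":0,"dy":0,"dz":-0.005,"ax":0,"ay":0,"az":0},{"fingers":0.04,"dx":0,"dy":0,"dz":-0.03,"ax":0,"ay":0,"az":0},{"fingers":0.04,"dx":0,"dy":0,"dz":-0.06,"ax":0,"ay":0,"az":0}]'
python3 -m handwheel '[{"fingers":0.06,"dx":0.06,"dy":0,"dz":-0.06,"ax":0,"ay":0,"az":0},{"fingers":0.06,"dx":0.06,"dy":-0.03,"dz":-0.03,"ax":0,"ay":0,"az":0},{"fingers":0.06,"dx":0.06,"dy":-0.03,"dz":0,"ax":0,"ay":0,"az":0}]'
python3 - <<'E'
from h import *
t=snap('top');s=snap('scene')
a=cv2.resize(t[95:270,220:350],None,fx=3.4,fy=3.4,interpolation=3)
b=cv2.resize(s[145:275,245:365],None,fx=2.9,fy=2.9,interpolation=3)
o=np.zeros((595,790,3),np.uint8);o[:,:442]=a;o[:b.shape[0],442:]=b
cv2.imwrite('pics/c1.png',o[:,:,::-1]);plan(b2w(0,0,200),0)
E
```

```text
time: 5.98
eef_pos: [398.5, -250.6, 7.8]
eef_rot: [0.734, 0.679, -0.0, -0.0]
ft_force: [0.5, 2.8, 4.0]
finger_gap: 0.121
finger_force: 47.2
time: 6.6
eef_pos: [396.2, -249.0, 100.5]
eef_rot: [0.734, 0.679, -0.001, -0.004]
ft_force: [0.9, 0.0, 0.4]
finger_gap: 0.469
finger_force: 0.0
time: 6.98
eef_pos: [358.3, -95.6, 175.6]
eef_rot: [0.735, 0.678, 0.001, 0.003]
ft_force: [1.1, 0.7, 0.4]
finger_gap: 0.7
finger_force: 0.0
t 7.08 pos [355.1 -92.  173. ] yaw -4.21 tilt [-0.  0. -1.] q [-0.4 -0.4 -0.4  1.6  0.   1.2] f [-0.1 -0.7 -0.3] gap 60.0 ff 0.0
az -4.21 then d [-166.5  148.4  -27. ]
```

View pics/c1.png

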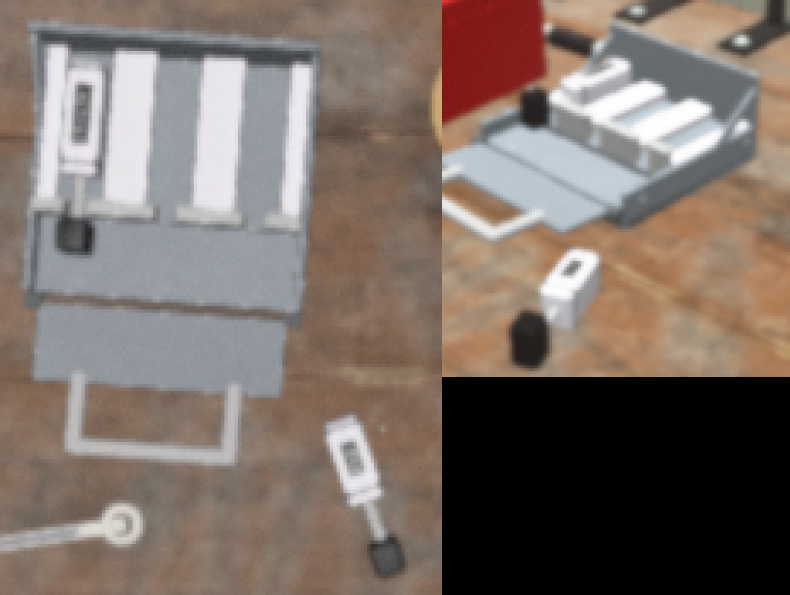

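Run:
```python
from h import *
T=lambda u,v:(220+u/3.4-.35,95+v/3.4-.35)
print('rail',w2b(onz('top',T(152,451),27)))
im=np.load('pics/top.npy').astype(int);sub=im[212:268,310:350]
w=(sub.min(2)>170).astype(np.uint8);n,l,st,c=cv2.connectedComponentsWithStats(w);i=1+np.argmax(st[1:,4]);
r=cv2.minAreaRect(np.argwhere(l==i)[:,::-1].astype(np.float32));print(r,st[i],onz('top',np.array(r[0])+[310,212],34))
plan([393.5,-389,120],106.8)
```

```text
rail [-105.3    1.5   27. ]
((15.25, 23.249996185302734), (35.417503356933594, 10.435514450073242), 71.56504821777344) [  6   6  17  35 239] [ 378.8 -393.9   34. ]
t 7.08 pos [355.1 -92.  173. ] yaw -4.21 tilt [-0.  0. -1.] q [-0.4 -0.4 -0.4  1.6  0.   1.2] f [-0.1 -0.7 -0.3] gap 60.0 ff 0.0
az 68.99 then d [-49.1 295.4  53. ]
```

```bash
python3 -m handwheel '[{"fingers":0.06,"dx":0,"dy":0,"dz":0,"ax":0,"ay":0,"az":10.7},{"fingers":0.06,"dx":0,"dy":0,"dz":0,"ax":0,"ay":0,"az":10.7},{"fingers":0.06,"dx":0,"dy":0,"dz":0,"ax":0,"ay":0,"az":10.7},{"fingers":0.06,"dx":0,"dy":0,"dz":0,"ax":0,"ay":0,"az":10.7},{"fingers":0.06,"dx":0,"dy":0,"dz":0,"ax":0,"ay":0,"az":10.7}]' >/dev/null
python3 -m handwheel '[{"fingers":0.06,"dx":0,"dy":0,"dz":0,"ax":0,"ay":0,"az":10.7},{"fingers":0.06,"dx":0,"dy":0,"dz":0,"ax":0,"ay":0,"az":4.8},{"fingers":0.06,"dx":-0.01,"dy":0.059,"dz":0,"ax":0,"ay":0,"az":0},{"fingers":0.06,"dx":-0.01,"dy":0.059,"dz":0.01,"ax":0,"ay":0,"az":0},{"fingers":0.06,"dx":-0.01,"dy":0.059,"dz":0.01,"ax":0,"ay":0,"az":0}]' >/dev/null
python3 -m handwheel '[{"fingers":0.06,"dx":-0.01,"dy":0.059,"dz":0.015,"ax":0,"ay":0,"az":0},{"fingers":0.06,"dx":-0.009,"dy":0.059,"dz":0.015,"ax":0,"ay":0,"az":0},{"fingers":0.06,"dx":0,"dy":0,"dz":0,"ax":0,"ay":0,"az":0},{"fingers":0.06,"dx":0,"dy":0,"dz":0,"ax":0,"ay":0,"az":0}]' >/dev/null
python3 - <<'E'
from h import *
plan([393.5,-389,15],106.8)
t=snap('top');s=snap('scene')
a=cv2.resize(t[190:290,290:370],None,fx=5,fy=5,interpolation=3)
b=cv2.resize(s[190:290,240:320],None,fx=5,fy=5,interpolation=3)
cv2.imwrite('pics/c2.png',np.hstack([a,b])[:,:,::-1])
E
```

```text
t 8.82 pos [ 393.3 -392.6  121.5] yaw -73.56 tilt [-0.  0. -1.] q [-0.9  0.1 -0.   1.4 -0.   1.9] f [0.7 0.2 1.1] gap 60.4 ff 0.0
az -0.36 then d [  1.2  -3.4 106.5]
```

View pics/c2.png

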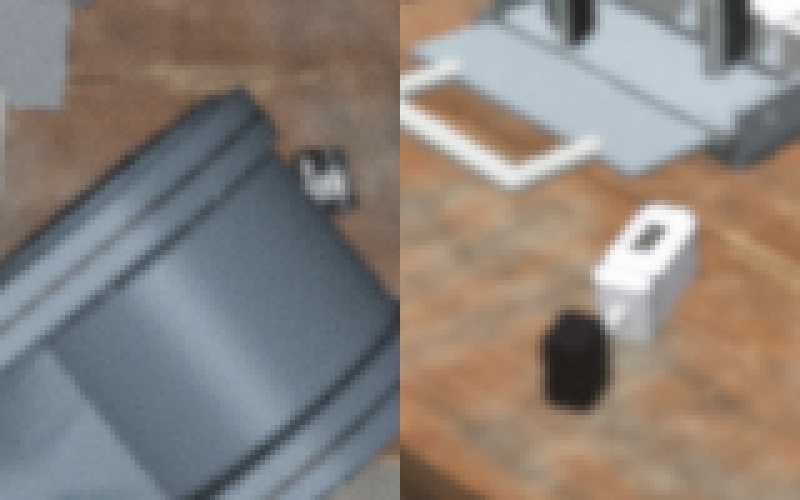

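```bash
python3 -m handwheel '[{"fingers":0.06,"dx":0.0012,"dy":-0.0034,"dz":0.03,"ax":0,"ay":0,"az":-0.4},{"fingers":0.06,"dx":0,"dy":0,"dz":0.03,"ax":0,"ay":0,"az":0},{"fingers":0.06,"dx":0,"dy":0,"dz":0.03,"ax":0,"ay":0,"az":0},{"fingers":0.06,"dx":0,"dy":0,"dz":0.0165,"ax":0,"ay":0,"az":0},{"fingers":0.06,"dx":0,"dy":0,"dz":0,"ax":0,"ay":0,"az":0}]'
python3 -m handwheel '[{"fingers":0.0,"dx":0,"dy":0,"dz":0,"ax":0,"ay":0,"az":0},{"fingers":0.0,"dx":0,"dy":0,"dz":0,"ax":0,"ay":0,"az":0},{"fingers":0.0,"dx":0,"dy":0,"dz":0,"ax":0,"ay":0,"az":0},{"fingers":0.0,"dx":0,"dy":0,"dz":0,"ax":0,"ay":0,"az":0},{"fingers":0.0,"dx":0,"dy":0,"dz":0,"ax":0,"ay":0,"az":0}]' 50
python3 -c "
from h import *
plan(b2w(105,-62,150),85.5)"
```

```text
time: 9.55
eef_pos: [393.7, -387.6, 15.3]
eef_rot: [0.989, 0.147, -0.0, -0.001]
ft_force: [-0.1, 0.3, 0.3]
finger_gap: 0.703
finger_force: 0.0
time: 10.18
eef_pos: [395.2, -390.3, 17.8]
eef_rot: [0.989, 0.147, 0.001, 0.002]
ft_force: [-0.5, 0.8, 5.9]
finger_gap: 0.29
finger_force: 51.2
t 10.18 pos [ 395.2 -390.3   17.8] yaw -73.11 tilt [ 0. -0. -1.] q [-0.9  0.2 -0.2  1.2  0.   1.9] f [-0.5  0.8  5.9] gap 24.8 ff 51.23684763908386
az 21.39 then d [ 202.6  -77.9 -132.2]
```

```bash
python3 -m handwheel '[{"fingers":0.0,"dx":0,"dy":0,"dz":-0.015,"ax":0,"ay":0,"az":0},{"fingers":0.0,"dx":0,"dy":0,"dz":-0.02,"ax":0,"ay":0,"az":0},{"fingers":0.0,"dx":0,"dy":0,"dz":-0.02,"ax":0,"ay":0,"az":5},{"fingers":0.0,"dx":0,"dy":0,"dz":-0.02,"ax":0,"ay":0,"az":5},{"fingers":0.0,"dx":0,"dy":0,"dz":-0.01,"ax":0,"ay":0,"az":5}]'
python3 -m handwheel '[{"fingers":0.0,"dx":0,"dy":0,"dz":0,"ax":0,"ay":0,"az":6.4},{"fingers":0.0,"dx":0.025,"dy":-0.0097,"dz":0,"ax":0,"ay":0,"az":0},{"fingers":0.0,"dx":0.025,"dy":-0.0097,"dz":0,"ax":0,"ay":0,"az":0},{"fingers":0.0,"dx":0.025,"dy":-0.0097,"dz":0,"ax":0,"ay":0,"az":0},{"fingers":0.0,"dx":0.025,"dy":-0.0097,"dz":0,"ax":0,"ay":0,"az":0}]'
python3 -m handwheel '[{"fingers":0.0,"dx":0.025,"dy":-0.0097,"dz":0,"ax":0,"ay":0,"az":0},{"fingers":0.0,"dx":0.025,"dy":-0.0097,"dz":0,"ax":0,"ay":0,"az":0},{"fingers":0.0,"dx":0.025,"dy":-0.0097,"dz":0,"ax":0,"ay":0,"az":0},{"fingers":0.0,"dx":0.025,"dy":-0.0097,"dz":0,"ax":0,"ay":0,"az":0},{"fingers":0.0,"dx":0,"dy":0,"dz":0,"ax":0,"ay":0,"az":0}]'
python3 - <<'E'
from h import *
plan(b2w(105,-62,43),85.5)
t=snap('top');s=snap('scene')
b=cv2.resize(s[130:260,240:380],None,fx=4,fy=4,interpolation=3)
cv2.imwrite('pics/c3.png',b[:,:,::-1])
E
```

```text
time: 10.8
eef_pos: [394.3, -389.3, 102.2]
eef_rot: [1.0, 0.015, 0.0, 0.0]
ft_force: [0.1, -1.1, -1.8]
finger_gap: 0.292
finger_force: 50.3
time: 11.42
eef_pos: [497.2, -357.7, 100.5]
eef_rot: [0.999, -0.039, -0.001, -0.0]
ft_force: [-0.7, -0.1, -1.3]
finger_gap: 0.289
finger_force: 50.3
time: 12.05
eef_pos: [600.7, -326.2, 100.0]
eef_rot: [0.999, -0.038, -0.0, -0.0]
ft_force: [0.0, 0.4, -1.9]
finger_gap: 0.291
finger_force: 50.3
t 12.05 pos [ 600.7 -326.2  100. ] yaw -94.38 tilt [-0.  0. -1.] q [-0.6  0.5  0.3  1.4  0.   2.6] f [ 0.   0.4 -1.9] gap 24.8 ff 50.30680060386658
az 0.12 then d [ 2.8  2.2 57. ]
```

View pics/c3.png

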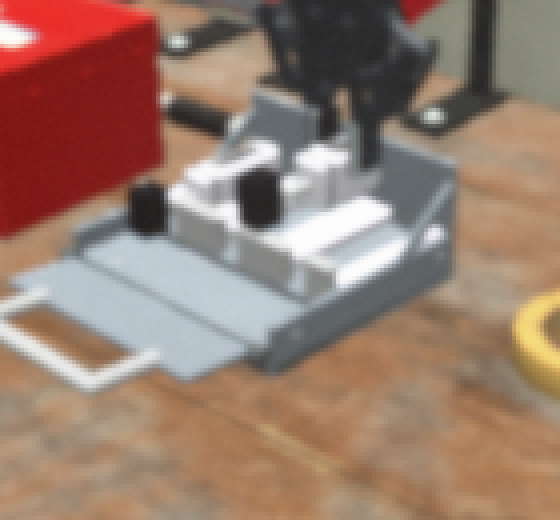

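Run:
```python
from h import *
T=lambda u,v:(220+u/3.4-.35,95+v/3.4-.35)
for p in [(78,210),(166,216),(256,222)]: print('notch',w2b(onz('top',T(*p),55)))
# white ridges edges z39 at row 130
for p in [(111,130),(156,130),(199,130),(244,130),(291,130)]: print('ridge',w2b(onz('top',T(*p),39)))
e=arm.get_obs()['eef_pos'];b=w2b(e);print(b)
P=b2w(b[0]-72,b[1],b[2]-15+22);print('pred',proj('scene',P))
s=np.load('pics/scene.npy').astype(int);sub=s[165:195,290:318];k=(sub.max(2)<70).astype(np.uint8)
n,l,st,c=cv2.connectedComponentsWithStats(k);i=1+np.argmax(st[1:,4]);print(st[i],c[i]+[290,165])
print('derivs',proj('scene',np.array([b2w(b[0]-62,b[1],b[2]+7),b2w(b[0]-72,b[1]+10,b[2]+7),b2w(b[0]-72,b[1],b[2]+17)]))-proj('scene',P))
```

```text
notch [57.9 60.6 55. ]
notch [57.9  0.  55. ]
notch [ 58.  -61.9  55. ]
ridge [116.6  44.5  39. ]
ridge [118.7  13.2  39. ]
ridge [120.8 -16.8  39. ]
ridge [122.9 -48.1  39. ]
ridge [125.2 -80.8  39. ]
[100.6 -60.9 100.2]
pred [[305.5 178. ]]
[ 10   8  10  14 112] [304.5 179.2]
derivs [[ 2.9 -1.3]
 [-2.9 -1.2]
 [-0.1 -3.7]]
```

Run:
```python
from h import *
im=cv2.imread('pics/top0.png').astype(int)
m=(im.min(2)>190).astype(np.uint8);m[:105]=0;m[160:]=0;m[:,:222]=0;m[:,320:]=0
n,l,st,c=cv2.connectedComponentsWithStats(m)
for i in range(1,n):
    if st[i,4]<60: continue
    p=np.argwhere(l==i)
    # per-row centre line
    L=[];
    for r in np.unique(p[:,0])[2:-2]:
        u=p[p[:,0]==r][:,1].mean();L.append(onz('top',(u,r),39))
    L=np.array([w2b(q) for q in L]);k=np.polyfit(L[:,0],L[:,1],1)
    print(st[i],'rel yaw',np.degrees(np.arctan(k[0])),'y at 60,105,140',np.polyval(k,[60,105,140]),L[:,0].min(),L[:,0].max())
```

```text
[231 109  19  46 467] rel yaw -2.7128038750661334 y at 60,105,140 [80.3 78.2 76.5] 68.16754737872981 166.04244233485588
[251 110  15  48 546] rel yaw -0.15851281011935164 y at 60,105,140 [31.9 31.7 31.6] 64.84774105900526 167.37572033277985
[277 112  15  48 547] rel yaw -0.2520277413420647 y at 60,105,140 [-29.9 -30.1 -30.3] 64.41491927240037 166.81549517435
[303 114   9  46 238] rel yaw -0.7386800007912103 y at 60,105,140 [-83.8 -84.4 -84.9] 67.9725054934186 165.77187746194886
```

```bash
python3 -m handwheel '[{"fingers":0.0,"dx":0.0044,"dy":0.0007,"dz":0.01,"ax":0,"ay":0,"az":0.2},{"fingers":0.0,"dx":0,"dy":0,"dz":0.012,"ax":0,"ay":0,"az":0},{"fingers":0.0,"dx":0,"dy":0,"dz":0.012,"ax":0,"ay":0,"az":0},{"fingers":0.0,"dx":0,"dy":0,"dz":0.01,"ax":0,"ay":0,"az":0},{"fingers":0.0,"dx":0,"dy":0,"dz":0,"ax":0,"ay":0,"az":0}]'
python3 -m handwheel '[{"fingers":0.0,"dx":0,"dy":0,"dz":0.004,"ax":0,"ay":0,"az":0},{"fingers":0.0,"dx":0,"dy":0,"dz":0.003,"ax":0,"ay":0,"az":0},{"fingers":0.0,"dx":0,"dy":0,"dz":0,"ax":0,"ay":0,"az":0}]'
python3 -m handwheel '[{"fingers":0.0,"dx":0,"dy":0,"dz":0.003,"ax":0,"ay":0,"az":0},{"fingers":0.0,"dx":0,"dy":0,"dz":0,"ax":0,"ay":0,"az":0}]'
python3 - <<'E'
from h import *
plan(b2w(105,-61.5,45),85.3);print(w2b(arm.get_obs()['eef_pos']))
s=snap('scene')
b=cv2.resize(s[130:240,250:370],None,fx=5,fy=5,interpolation=3)
cv2.imwrite('pics/c4.png',b[:,:,::-1])
E
```

```text
time: 12.78
eef_pos: [602.7, -327.7, 54.7]
eef_rot: [0.999, -0.041, -0.001, -0.001]
ft_force: [0.1, 0.5, -1.4]
finger_gap: 0.291
finger_force: 50.3
time: 13.15
eef_pos: [603.9, -328.3, 49.7]
eef_rot: [0.999, -0.041, -0.0, -0.0]
ft_force: [-0.2, 0.2, -2.2]
finger_gap: 0.288
finger_force: 50.3
time: 13.4
eef_pos: [603.8, -328.3, 46.4]
eef_rot: [0.999, -0.041, -0.0, -0.0]
ft_force: [0.4, -0.2, -1.1]
finger_gap: 0.29
finger_force: 50.3
t 13.4 pos [ 603.8 -328.3   46.4] yaw -94.71 tilt [-0.  0. -1.] q [-0.6  0.5  0.3  1.4 -0.   2.6] f [ 0.4 -0.2 -1.1] gap 24.8 ff 50.318164229393005
az -0.01 then d [-0.4 -0.2  1.4]
[105.4 -61.7  46.4]
```

View pics/c4.png

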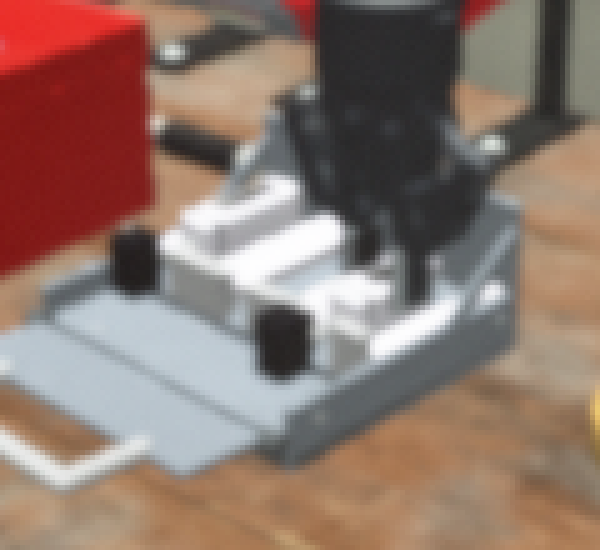

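```bash
python3 -m handwheel '[{"fingers":0.0,"dx":0,"dy":0,"dz":0.002,"ax":0,"ay":0,"az":0},{"fingers":0.0,"dx":0,"dy":0,"dz":0,"ax":0,"ay":0,"az":0}]'
python3 -m handwheel '[{"fingers":0.045,"dx":0,"dy":0,"dz":0,"ax":0,"ay":0,"az":0},{"fingers":0.045,"dx":0,"dy":0,"dz":0,"ax":0,"ay":0,"az":0},{"fingers":0.045,"dx":0,"dy":0,"dz":-0.02,"ax":0,"ay":0,"az":0},{"fingers":0.045,"dx":0,"dy":0,"dz":-0.04,"ax":0,"ay":0,"az":0},{"fingers":0.045,"dx":-0.02,"dy":0,"dz":-0.04,"ax":0,"ay":0,"az":0}]'
python3 -m handwheel '[{"fingers":0.045,"dx":-0.06,"dy":0,"dz":0,"ax":0,"ay":0,"az":0},{"fingers":0.045,"dx":-0.06,"dy":-0.04,"dz":-0.02,"ax":0,"ay":0,"az":0},{"fingers":0.045,"dx":-0.06,"dy":-0.06,"dz":0,"ax":0,"ay":0,"az":0},{"fingers":0.045,"dx":-0.04,"dy":-0.06,"dz":0,"ax":0,"ay":0,"az":0},{"fingers":0.045,"dx":0,"dy":0,"dz":0,"ax":0,"ay":0,"az":0}]'
python3 - <<'E'
from h import *
print(w2b(arm.get_obs()['eef_pos']))
t=snap('top');s=snap('scene')
a=cv2.resize(t[95:250,220:350],None,fx=3.4,fy=3.4,interpolation=3)
b=cv2.resize(s[145:275,245:365],None,fx=2.9,fy=2.9,interpolation=3)
o=np.zeros((595,790,3),np.uint8);o[:a.shape[0],:442]=a;o[:b.shape[0],442:]=b
cv2.imwrite('pics/c5.png',o[:,:,::-1])
E
```

```text
time: 13.7
eef_pos: [604.2, -328.6, 45.9]
eef_rot: [0.999, -0.041, 0.0, 0.0]
ft_force: [-1.7, 0.6, 3.4]
finger_gap: 0.289
finger_force: 50.8
time: 14.32
eef_pos: [584.7, -326.8, 146.8]
eef_rot: [0.999, -0.041, 0.001, 0.0]
ft_force: [0.3, -0.3, 1.2]
finger_gap: 0.523
finger_force: 0.0
time: 14.95
eef_pos: [403.7, -178.7, 162.0]
eef_rot: [0.999, -0.04, -0.0, -0.001]
ft_force: [-0.1, -0.4, 0.6]
finger_gap: 0.53
finger_force: 0.0
[-105.8   71.7  162. ]
```

View pics/c5.png

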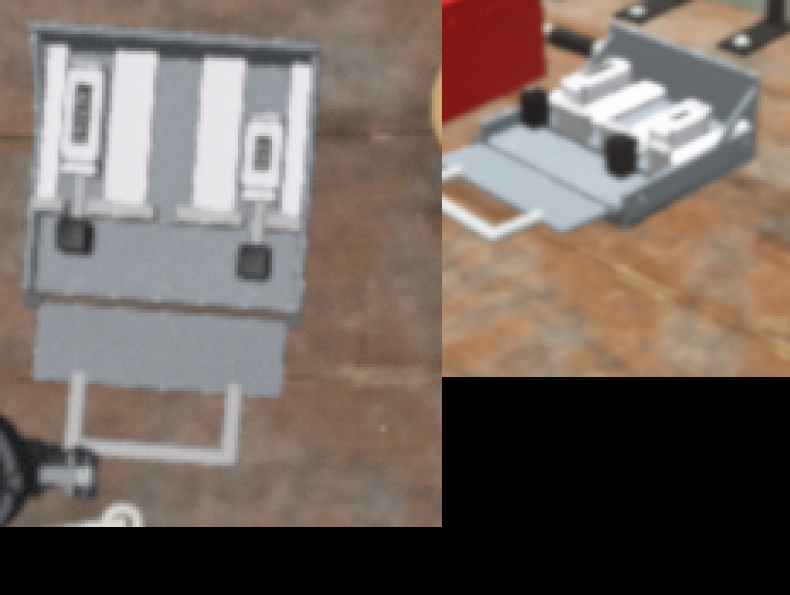

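Run:
```python
from h import *
im=np.load('pics/top.npy').astype(int)
for nm,(x0,y0,x1,y1) in dict(short=(288,162,302,180),mid=(234,152,250,174)).items():
    sub=im[y0:y1,x0:x1];m=sub.max(2)<100
    p=np.argwhere(m);c=p.mean(0)[::-1]+[x0,y0];print(nm,m.sum(),c,w2b(onz('top',c,62)),w2b(onz('top',c,68)))
plan(b2w(32,-61.5,110),85.3)
```

```text
short 92 [294.4 171.6] [ 30.3 -63.   62. ] [ 30.  -63.3  68. ]
mid 108 [241.8 163.7] [40.3 60.1 62. ] [39.9 59.  68. ]
t 15.05 pos [ 406.9 -182.3  163.1] yaw -94.66 tilt [ 0. -0. -1.] q [-0.6 -0.2 -0.2  1.5 -0.   2.6] f [ 1.6 -0.6  0.5] gap 45.1 ff 0.0
az 0.04 then d [134.7 129.5  53.1]
```

```bash
python3 -m handwheel '[{"fingers":0.045,"dx":0.034,"dy":0.0435,"dz":0,"ax":0,"ay":0,"az":0},{"fingers":0.045,"dx":0.05,"dy":0.0435,"dz":0,"ax":0,"ay":0,"az":0},{"fingers":0.045,"dx":0.05,"dy":0.0435,"dz":0.01,"ax":0,"ay":0,"az":0},{"fingers":0.045,"dx":0,"dy":0,"dz":0.03,"ax":0,"ay":0,"az":0},{"fingers":0.045,"dx":0,"dy":0,"dz":0,"ax":0,"ay":0,"az":0}]'
python3 -c "
from h import *
plan(b2w(31,-62,38),85.3)"
```

```text
time: 15.68
eef_pos: [522.6, -317.9, 118.2]
eef_rot: [0.999, -0.042, -0.003, -0.002]
ft_force: [0.8, 1.1, 0.0]
finger_gap: 0.53
finger_force: 0.0
t 15.68 pos [ 522.6 -317.9  118.2] yaw -94.79 tilt [-0.  0. -1.] q [-0.7  0.3  0.1  1.4 -0.   2.6] f [0.8 1.1 0. ] gap 45.2 ff 0.0
az -0.09 then d [ 7.3  4.3 80.2]
```

```bash
python3 -m handwheel '[{"fingers":0.045,"dx":0.004,"dy":0.002,"dz":0.03,"ax":0,"ay":0,"az":0},{"fingers":0.045,"dx":0,"dy":0,"dz":0.02,"ax":0,"ay":0,"az":0},{"fingers":0.045,"dx":0,"dy":0,"dz":0,"ax":0,"ay":0,"az":0},{"fingers":0.045,"dx":0,"dy":0,"dz":0,"ax":0,"ay":0,"az":0}]'
python3 -c "
from h import *
plan(b2w(31,-62,38),85.3)"
```

```text
time: 16.18
eef_pos: [528.1, -320.3, 74.6]
eef_rot: [0.999, -0.041, 0.001, 0.001]
ft_force: [-0.3, -0.2, -0.0]
finger_gap: 0.526
finger_force: 0.0
t 16.18 pos [ 528.1 -320.3   74.6] yaw -94.71 tilt [ 0. -0. -1.] q [-0.7  0.3  0.1  1.3 -0.   2.6] f [-0.3 -0.2 -0. ] gap 45.0 ff 0.0
az -0.01 then d [ 1.6  2.3 36.6]
```

```bash
python3 -m handwheel '[{"fingers":0.045,"dx":0.0015,"dy":0.002,"dz":0.018,"ax":0,"ay":0,"az":0},{"fingers":0.045,"dx":0,"dy":0,"dz":0.018,"ax":0,"ay":0,"az":0},{"fingers":0.045,"dx":0,"dy":0,"dz":0,"ax":0,"ay":0,"az":0},{"fingers":0.045,"dx":0,"dy":0,"dz":0,"ax":0,"ay":0,"az":0}]'
python3 -m handwheel '[{"fingers":0.0,"dx":0,"dy":0,"dz":0,"ax":0,"ay":0,"az":0},{"fingers":0.0,"dx":0,"dy":0,"dz":0,"ax":0,"ay":0,"az":0},{"fingers":0.0,"dx":0,"dy":0,"dz":0,"ax":0,"ay":0,"az":0},{"fingers":0.0,"dx":0,"dy":0,"dz":0,"ax":0,"ay":0,"az":0},{"fingers":0.0,"dx":0,"dy":0,"dz":0,"ax":0,"ay":0,"az":0}]' 40
python3 -c "
from h import *
plan(b2w(31,-62,38),85.3);print(w2b(arm.get_obs()['eef_pos']))"
```

```text
time: 16.68
eef_pos: [528.9, -322.0, 35.8]
eef_rot: [0.999, -0.041, 0.0, 0.0]
ft_force: [0.2, -0.8, 1.3]
finger_gap: 0.526
finger_force: 0.9
time: 17.3
eef_pos: [528.0, -321.2, 35.4]
eef_rot: [0.999, -0.041, -0.001, -0.0]
ft_force: [-0.3, -0.1, -1.3]
finger_gap: 0.248
finger_force: 43.2
t 17.3 pos [ 528.  -321.2   35.4] yaw -94.71 tilt [-0.  0. -1.] q [-0.7  0.3  0.   1.3  0.   2.6] f [-0.3 -0.1 -1.3] gap 21.2 ff 43.21762025356293
az -0.01 then d [ 1.7  1.4 -2.6]
[ 29.3 -60.6  35.4]
```

```bash
python3 -m handwheel '[{"fingers":0.0,"dx":-0.002,"dy":0,"dz":0,"ax":0,"ay":0,"az":0},{"fingers":0.0,"dx":-0.002,"dy":0,"dz":0,"ax":0,"ay":0,"az":0},{"fingers":0,"dx":0,"dy":0,"dz":0,"ax":0,"ay":0,"az":0}]' | grep -E 'pos|ft'
for i in 1 2 3 4 5 6; do python3 -m handwheel '[{"fingers":0.0,"dx":-0.001,"dy":0,"dz":0,"ax":0,"ay":0,"az":0},{"fingers":0,"dx":0,"dy":0,"dz":0,"ax":0,"ay":0,"az":0}]' | grep -E 'pos|ft'; done
```

```text
eef_pos: [524.2, -321.2, 35.9]
ft_force: [0.4, -0.6, -1.5]
eef_pos: [523.5, -321.2, 36.1]
ft_force: [-0.4, -0.3, -1.9]
eef_pos: [522.5, -321.1, 36.1]
ft_force: [-0.2, -0.0, -2.7]
eef_pos: [521.5, -321.1, 36.1]
ft_force: [-0.5, -0.3, -1.2]
eef_pos: [520.5, -321.0, 36.1]
ft_force: [1.0, 0.1, -1.9]
eef_pos: [520.2, -321.0, 36.2]
ft_force: [2.1, 0.4, -3.4]
eef_pos: [518.8, -320.9, 36.2]
ft_force: [1.4, -0.4, -3.2]
```

```bash
for i in 1 2 3 4; do python3 -m handwheel '[{"fingers":0.0,"dx":-0.001,"dy":0,"dz":0,"ax":0,"ay":0,"az":0},{"fingers":0,"dx":0,"dy":0,"dz":0,"ax":0,"ay":0,"az":0}]' | grep -E 'pos|ft'; done; for i in 1 2 3 4 5 6; do python3 -m handwheel '[{"fingers":0,"dx":0,"dy":0,"dz":0,"ax":0,"ay":0,"az":0}]' | grep -E 'ft'; done
```

```text
eef_pos: [517.7, -320.8, 36.2]
ft_force: [2.3, 0.4, -2.4]
eef_pos: [516.7, -320.7, 36.2]
ft_force: [2.5, -0.1, -1.9]
eef_pos: [515.6, -320.6, 36.2]
ft_force: [3.2, 0.1, -2.5]
eef_pos: [514.6, -320.5, 36.2]
ft_force: [3.0, -0.1, -2.0]
ft_force: [2.5, 0.7, -2.0]
ft_force: [1.9, 0.9, -1.6]
ft_force: [3.3, 0.9, -1.6]
ft_force: [2.2, 0.1, -1.3]
ft_force: [2.3, 0.3, -2.7]
ft_force: [3.1, 0.0, -0.9]
```

```bash
python3 -m handwheel '[{"fingers":0.0,"dx":0.002,"dy":0,"dz":0,"ax":0,"ay":0,"az":0},{"fingers":0.0,"dx":0.002,"dy":0,"dz":0,"ax":0,"ay":0,"az":0},{"fingers":0,"dx":0,"dy":0,"dz":0,"ax":0,"ay":0,"az":0},{"fingers":0.035,"dx":0,"dy":0,"dz":0,"ax":0,"ay":0,"az":0},{"fingers":0.035,"dx":0,"dy":0,"dz":0,"ax":0,"ay":0,"az":0}]'
for i in 1 2 3 4 ; do python3 -m handwheel '[{"fingers":0.035,"dx":0,"dy":0,"dz":0,"ax":0,"ay":0,"az":0}]' | grep -E 'ft'; done
python3 -m handwheel '[{"fingers":0.0,"dx":0,"dy":0,"dz":0,"ax":0,"ay":0,"az":0},{"fingers":0.0,"dx":0,"dy":0,"dz":0,"ax":0,"ay":0,"az":0},{"fingers":0,"dx":0,"dy":0,"dz":0,"ax":0,"ay":0,"az":0},{"fingers":0.0,"dx":0,"dy":0,"dz":0,"ax":0,"ay":0,"az":0}]'
for i in 1 2 3 4 ; do python3 -m handwheel '[{"fingers":0,"dx":0,"dy":0,"dz":0,"ax":0,"ay":0,"az":0}]' | grep -E 'ft|pos'; done
```

```text
time: 21.55
eef_pos: [517.9, -321.0, 36.1]
eef_rot: [0.999, -0.041, -0.001, 0.0]
ft_force: [0.0, 0.2, -0.4]
finger_gap: 0.411
finger_force: 0.0
ft_force: [-0.2, 0.5, -0.3]
ft_force: [-0.6, 0.2, 0.3]
ft_force: [-0.0, 0.0, 0.1]
ft_force: [0.0, -0.4, 0.0]
time: 22.55
eef_pos: [518.6, -320.9, 36.2]
eef_rot: [0.999, -0.041, 0.0, 0.0]
ft_force: [0.1, -0.4, 0.6]
finger_gap: 0.251
finger_force: 43.8
eef_pos: [518.6, -320.9, 36.2]
ft_force: [-0.6, -0.5, 0.9]
eef_pos: [518.6, -320.9, 36.2]
ft_force: [-0.3, 0.0, 0.3]
eef_pos: [518.6, -320.9, 36.2]
ft_force: [0.1, 0.0, 1.0]
eef_pos: [518.6, -320.9, 36.2]
ft_force: [-1.0, -0.4, 0.7]
```

```bash
python3 -m handwheel '[{"fingers":0.0,"dx":-0.006,"dy":0,"dz":0,"ax":0,"ay":0,"az":0},{"fingers":0.0,"dx":-0.007,"dy":0,"dz":0,"ax":0,"ay":0,"az":0},{"fingers":0,"dx":-0.007,"dy":0,"dz":0,"ax":0,"ay":0,"az":0},{"fingers":0.0,"dx":-0.005,"dy":0,"dz":0,"ax":0,"ay":0,"az":0},{"fingers":0.0,"dx":-0.003,"dy":0,"dz":0,"ax":0,"ay":0,"az":0}]' 60
for i in 1 2 3 4 ; do python3 -m handwheel '[{"fingers":0,"dx":0,"dy":0,"dz":0,"ax":0,"ay":0,"az":0}]' | grep -E 'ft|pos|gap'; done
```

```text
time: 23.68
eef_pos: [491.1, -318.5, 36.2]
eef_rot: [0.999, -0.041, 0.001, -0.0]
ft_force: [5.4, 0.2, -2.1]
finger_gap: 0.247
finger_force: 61.5
eef_pos: [491.2, -318.5, 36.3]
ft_force: [4.8, -1.0, -1.7]
finger_gap: 0.247
eef_pos: [491.4, -318.6, 36.3]
ft_force: [6.4, 0.2, -1.4]
finger_gap: 0.249
eef_pos: [491.4, -318.6, 36.2]
ft_force: [7.0, 0.2, -1.8]
finger_gap: 0.251
eef_pos: [491.4, -318.6, 36.2]
ft_force: [6.1, -0.7, -3.1]
finger_gap: 0.247
```

```bash
python3 -m handwheel '[{"fingers":0.0,"dx":-0.002,"dy":0,"dz":0,"ax":0,"ay":0,"az":0},{"fingers":0.0,"dx":-0.0015,"dy":0,"dz":0,"ax":0,"ay":0,"az":0},{"fingers":0,"dx":0,"dy":0,"dz":0,"ax":0,"ay":0,"az":0}]'|grep -E 'pos|ft'
python3 - <<'E'
from h import *
s=snap('scene');t=snap('top')
a=cv2.resize(t[130:210,270:330],None,fx=6,fy=6,interpolation=3)
b=cv2.resize(s[160:240,255:325],None,fx=6,fy=6,interpolation=3)
cv2.imwrite('pics/c6.png',np.hstack([a,b])[:,:,::-1])
E
```

```text
eef_pos: [488.0, -318.2, 36.2]
ft_force: [6.4, -0.5, -2.9]
```

View pics/c6.png

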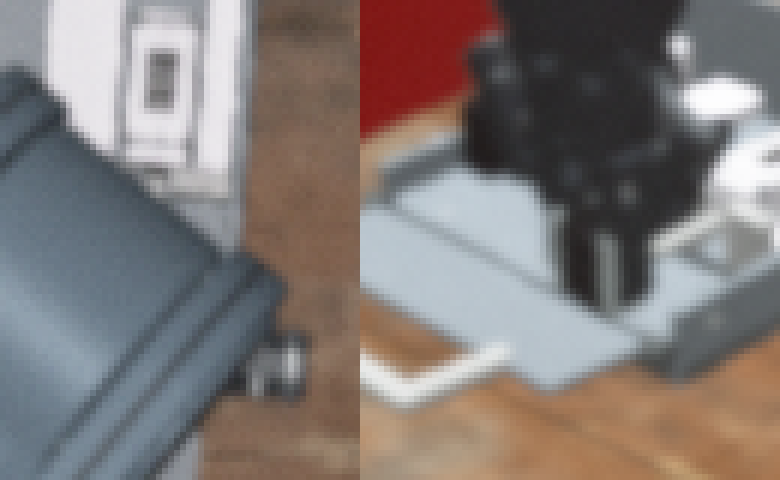

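```bash
python3 -m handwheel '[{"fingers":0.0,"dx":-0.0012,"dy":0,"dz":0,"ax":0,"ay":0,"az":0}]'|grep pos
for i in 1 2 3 4; do python3 -m handwheel '[{"fingers":0,"dx":0,"dy":0,"dz":0,"ax":0,"ay":0,"az":0},{"fingers":0,"dx":0,"dy":0,"dz":0,"ax":0,"ay":0,"az":0},{"fingers":0,"dx":0,"dy":0,"dz":0,"ax":0,"ay":0,"az":0},{"fingers":0,"dx":0,"dy":0,"dz":0,"ax":0,"ay":0,"az":0},{"fingers":0,"dx":0,"dy":0,"dz":0,"ax":0,"ay":0,"az":0}]' | grep -E 'ft|pos|gap|time'; done
```

```text
eef_pos: [487.0, -318.2, 36.2]
time: 25.4
eef_pos: [487.0, -318.2, 36.2]
ft_force: [6.9, -0.7, -2.2]
finger_gap: 0.256
time: 26.02
eef_pos: [487.0, -318.2, 36.2]
ft_force: [6.2, -0.1, -2.5]
finger_gap: 0.248
time: 26.65
eef_pos: [487.0, -318.2, 36.2]
ft_force: [5.9, -0.7, -2.3]
finger_gap: 0.253
time: 27.28
eef_pos: [487.0, -318.2, 36.2]
ft_force: [5.8, -1.0, -1.7]
finger_gap: 0.245
```

```bash
python3 -m handwheel '[{"fingers":0.0,"dx":0.007,"dy":0,"dz":0,"ax":0,"ay":0,"az":0},{"fingers":0.0,"dx":0.008,"dy":0,"dz":0,"ax":0,"ay":0,"az":0},{"fingers":0,"dx":0.008,"dy":0,"dz":0,"ax":0,"ay":0,"az":0},{"fingers":0.0,"dx":0.006,"dy":0,"dz":0,"ax":0,"ay":0,"az":0},{"fingers":0.0,"dx":0.001,"dy":0,"dz":0,"ax":0,"ay":0,"az":0}]' | grep -E 'ft|pos|gap'
python3 -m handwheel '[{"fingers":0.0,"dx":0,"dy":0,"dz":0,"ax":0,"ay":0,"az":0},{"fingers":0.0,"dx":0,"dy":0,"dz":0,"ax":0,"ay":0,"az":0}]' | grep -E 'ft|pos|gap'
python3 -m handwheel '[{"fingers":0.035,"dx":0,"dy":0,"dz":0,"ax":0,"ay":0,"az":0},{"fingers":0.035,"dx":0,"dy":0,"dz":0,"ax":0,"ay":0,"az":0},{"fingers":0.035,"dx":0,"dy":0,"dz":0,"ax":0,"ay":0,"az":0},{"fingers":0.035,"dx":0,"dy":0,"dz":0,"ax":0,"ay":0,"az":0},{"fingers":0.035,"dx":0,"dy":0,"dz":0,"ax":0,"ay":0,"az":0}]' | grep -E 'ft|pos|gap'
python3 -m handwheel '[{"fingers":0.0,"dx":0,"dy":0,"dz":0,"ax":0,"ay":0,"az":0},{"fingers":0.0,"dx":0,"dy":0,"dz":0,"ax":0,"ay":0,"az":0},{"fingers":0,"dx":0,"dy":0,"dz":0,"ax":0,"ay":0,"az":0},{"fingers":0.0,"dx":0,"dy":0,"dz":0,"ax":0,"ay":0,"az":0},{"fingers":0.0,"dx":0,"dy":0,"dz":0,"ax":0,"ay":0,"az":0}]' 60
```

```text
eef_pos: [516.0, -320.6, 36.3]
ft_force: [2.6, 0.2, 1.4]
finger_gap: 0.244
eef_pos: [515.7, -320.6, 36.2]
ft_force: [1.5, -0.1, 0.8]
finger_gap: 0.243
eef_pos: [515.8, -320.6, 36.1]
ft_force: [-0.1, 1.4, 1.2]
finger_gap: 0.409
time: 29.4
eef_pos: [515.8, -320.7, 36.2]
eef_rot: [0.999, -0.041, -0.0, 0.0]
ft_force: [-0.3, -0.3, 1.8]
finger_gap: 0.247
finger_force: 59.3
```

```bash
python3 -m handwheel '[{"fingers":0.0,"dx":-0.006,"dy":0,"dz":0,"ax":0,"ay":0,"az":0},{"fingers":0.0,"dx":-0.008,"dy":0,"dz":0,"ax":0,"ay":0,"az":0},{"fingers":0,"dx":-0.008,"dy":0,"dz":0,"ax":0,"ay":0,"az":0},{"fingers":0.0,"dx":-0.006,"dy":0,"dz":0,"ax":0,"ay":0,"az":0},{"fingers":0.0,"dx":-0.004,"dy":0,"dz":0,"ax":0,"ay":0,"az":0}]' | grep -E 'ft|pos|gap'
for i in 1 2; do python3 -m handwheel '[{"fingers":0,"dx":0,"dy":0,"dz":0,"ax":0,"ay":0,"az":0},{"fingers":0,"dx":0,"dy":0,"dz":0,"ax":0,"ay":0,"az":0}]' | grep -E 'ft|pos|gap|time'; done
```

```text
eef_pos: [484.5, -318.0, 36.2]
ft_force: [6.9, -0.3, -3.6]
finger_gap: 0.247
time: 30.28
eef_pos: [484.8, -318.0, 36.2]
ft_force: [6.1, -0.9, -1.8]
finger_gap: 0.248
time: 30.52
eef_pos: [484.9, -318.0, 36.2]
ft_force: [6.1, -0.1, -2.5]
finger_gap: 0.248
```

Drawn 31 mm; nudge slightly, hold, then home.

```bash
python3 -m handwheel '[{"fingers":0.0,"dx":-0.0007,"dy":0,"dz":0,"ax":0,"ay":0,"az":0}]'|grep pos
for i in 1 2 3 4; do python3 -m handwheel '[{"fingers":0,"dx":0,"dy":0,"dz":0,"ax":0,"ay":0,"az":0},{"fingers":0,"dx":0,"dy":0,"dz":0,"ax":0,"ay":0,"az":0},{"fingers":0,"dx":0,"dy":0,"dz":0,"ax":0,"ay":0,"az":0},{"fingers":0,"dx":0,"dy":0,"dz":0,"ax":0,"ay":0,"az":0},{"fingers":0,"dx":0,"dy":0,"dz":0,"ax":0,"ay":0,"az":0}]' | grep -E 'ft|pos|gap|time'; done
python3 -m handwheel '[{"fingers":0.0,"dx":0.007,"dy":0,"dz":0,"ax":0,"ay":0,"az":0},{"fingers":0.0,"dx":0.008,"dy":0,"dz":0,"ax":0,"ay":0,"az":0},{"fingers":0,"dx":0.008,"dy":0,"dz":0,"ax":0,"ay":0,"az":0},{"fingers":0.0,"dx":0.007,"dy":0,"dz":0,"ax":0,"ay":0,"az":0},{"fingers":0.0,"dx":0.001,"dy":0,"dz":0,"ax":0,"ay":0,"az":0}]' | grep -E 'ft|pos|gap'
python3 -m handwheel '[{"fingers":0.035,"dx":0,"dy":0,"dz":0,"ax":0,"ay":0,"az":0},{"fingers":0.045,"dx":0,"dy":0,"dz":0,"ax":0,"ay":0,"az":0},{"fingers":0.045,"dx":0,"dy":0,"dz":0,"ax":0,"ay":0,"az":0},{"fingers":0.045,"dx":0,"dy":0,"dz":-0.03,"ax":0,"ay":0,"az":0},{"fingers":0.045,"dx":0,"dy":0,"dz":-0.04,"ax":0,"ay":0,"az":0}]' | grep -E 'ft|pos|gap'
python3 -c "
from h import *
plan(b2w(39.5,60.8,106),85.3)"
```

```text
eef_pos: [484.2, -318.0, 36.2]
time: 31.28
eef_pos: [484.2, -318.0, 36.2]
ft_force: [6.3, -0.9, -2.4]
finger_gap: 0.245
time: 31.9
eef_pos: [484.2, -318.0, 36.3]
ft_force: [5.9, -0.2, -3.4]
finger_gap: 0.248
time: 32.52
eef_pos: [484.2, -317.9, 36.2]
ft_force: [6.3, 0.4, -2.7]
finger_gap: 0.249
time: 33.15
eef_pos: [484.2, -318.0, 36.2]
ft_force: [6.6, -0.7, -2.4]
finger_gap: 0.249
eef_pos: [514.3, -320.5, 36.2]
ft_force: [3.2, 0.4, 0.7]
finger_gap: 0.247
eef_pos: [512.7, -320.0, 105.1]
ft_force: [-0.1, 0.2, -0.0]
finger_gap: 0.525
t 34.4 pos [ 512.7 -320.   105.1] yaw -94.73 tilt [-0.  0. -1.] q [-0.7  0.3  0.1  1.4 -0.   2.6] f [-0.1  0.2 -0. ] gap 44.8 ff 0.0
az -0.03 then d [  25.1 -121.5   -0.9]
```

```bash
python3 -m handwheel '[{"fingers":0.045,"dx":0.008,"dy":-0.041,"dz":0,"ax":0,"ay":0,"az":0},{"fingers":0.045,"dx":0.008,"dy":-0.04,"dz":0,"ax":0,"ay":0,"az":0},{"fingers":0.045,"dx":0.0075,"dy":-0.04,"dz":0,"ax":0,"ay":0,"az":0},{"fingers":0.045,"dx":0,"dy":0,"dz":0,"ax":0,"ay":0,"az":0},{"fingers":0.045,"dx":0,"dy":0,"dz":0,"ax":0,"ay":0,"az":0}]' | grep -E 'pos'
python3 -c "
from h import *
plan(b2w(38.5,61,36),85.3)"
```

```text
eef_pos: [547.4, -202.4, 106.2]
t 35.02 pos [ 547.4 -202.4  106.2] yaw -94.7 tilt [-0. -0. -1.] q [-0.5  0.2  0.   1.4 -0.   2.8] f [-0.2 -0.4  0.3] gap 45.4 ff 0.0
az -0.0 then d [-0.9 -1.6 70.2]
```

```bash
python3 -m handwheel '[{"fingers":0.045,"dx":-0.001,"dy":-0.0016,"dz":0.025,"ax":0,"ay":0,"az":0},{"fingers":0.045,"dx":0,"dy":0,"dz":0.025,"ax":0,"ay":0,"az":0},{"fingers":0.045,"dx":0,"dy":0,"dz":0.02,"ax":0,"ay":0,"az":0},{"fingers":0.045,"dx":0,"dy":0,"dz":0,"ax":0,"ay":0,"az":0},{"fingers":0.045,"dx":0,"dy":0,"dz":0,"ax":0,"ay":0,"az":0}]' | grep -E 'pos|ft'
python3 -m handwheel '[{"fingers":0.0,"dx":0,"dy":0,"dz":0,"ax":0,"ay":0,"az":0},{"fingers":0.0,"dx":0,"dy":0,"dz":0,"ax":0,"ay":0,"az":0},{"fingers":0,"dx":0,"dy":0,"dz":0,"ax":0,"ay":0,"az":0},{"fingers":0.0,"dx":0,"dy":0,"dz":0,"ax":0,"ay":0,"az":0},{"fingers":0.0,"dx":0,"dy":0,"dz":0,"ax":0,"ay":0,"az":0}]' 60
python3 -m handwheel '[{"fingers":0.0,"dx":-0.003,"dy":0,"dz":0,"ax":0,"ay":0,"az":0},{"fingers":0.0,"dx":-0.003,"dy":0,"dz":0,"ax":0,"ay":0,"az":0},{"fingers":0,"dx":-0.003,"dy":0,"dz":0,"ax":0,"ay":0,"az":0},{"fingers":0.0,"dx":-0.002,"dy":0,"dz":0,"ax":0,"ay":0,"az":0},{"fingers":0.0,"dx":0,"dy":0,"dz":0,"ax":0,"ay":0,"az":0}]'
for i in 1 2 3 4 5; do python3 -m handwheel '[{"fingers":0.0,"dx":-0.001,"dy":0,"dz":0,"ax":0,"ay":0,"az":0},{"fingers":0,"dx":0,"dy":0,"dz":0,"ax":0,"ay":0,"az":0}]' | grep -E 'pos|ft'; done
```

```text
eef_pos: [546.9, -201.3, 36.9]
ft_force: [0.7, 0.2, 0.4]
time: 36.28
eef_pos: [547.5, -200.6, 37.5]
eef_rot: [0.999, -0.041, 0.001, 0.001]
ft_force: [-2.1, 0.1, 5.5]
finger_gap: 0.245
finger_force: 58.9
time: 36.9
eef_pos: [537.2, -199.8, 37.3]
eef_rot: [0.999, -0.041, 0.002, 0.001]
ft_force: [4.4, 0.3, 4.5]
finger_gap: 0.251
finger_force: 58.9
eef_pos: [536.3, -199.7, 37.3]
ft_force: [2.9, 0.2, 5.0]
eef_pos: [535.3, -199.7, 37.3]
ft_force: [3.6, -0.6, 4.8]
eef_pos: [534.2, -199.5, 37.3]
ft_force: [3.7, -0.2, 6.0]
eef_pos: [533.2, -199.4, 37.3]
ft_force: [3.7, 0.8, 6.0]
eef_pos: [532.3, -199.3, 37.2]
ft_force: [3.4, 0.6, 5.4]
```

```bash
for i in 1 2 3; do python3 -m handwheel '[{"fingers":0.0,"dx":0,"dy":0,"dz":-0.001,"ax":0,"ay":0,"az":0},{"fingers":0,"dx":0,"dy":0,"dz":0,"ax":0,"ay":0,"az":0}]' | grep -E 'pos|ft'; done
python3 -m handwheel '[{"fingers":0.0,"dx":0,"dy":0,"dz":0,"ax":0,"ay":0,"az":0},{"fingers":0,"dx":0,"dy":0,"dz":0,"ax":0,"ay":0,"az":0}]' | grep -E 'pos|ft'
python3 - <<'E'
from h import *
s=snap('scene');t=snap('top')
a=cv2.resize(t[100:190,215:275],None,fx=6,fy=6,interpolation=3)
b=cv2.resize(s[150:240,245:315],None,fx=6,fy=6,interpolation=3)
cv2.imwrite('pics/c7.png',np.hstack([a,b])[:,:,::-1])
E
```

```text
eef_pos: [530.9, -199.0, 37.5]
ft_force: [4.1, -0.8, 5.4]
eef_pos: [530.2, -198.7, 37.8]
ft_force: [2.4, -0.0, 3.5]
eef_pos: [529.8, -198.6, 38.0]
ft_force: [3.0, -1.3, -0.8]
eef_pos: [529.9, -198.5, 38.2]
ft_force: [2.1, -1.7, -2.2]
```

View pics/c7.png

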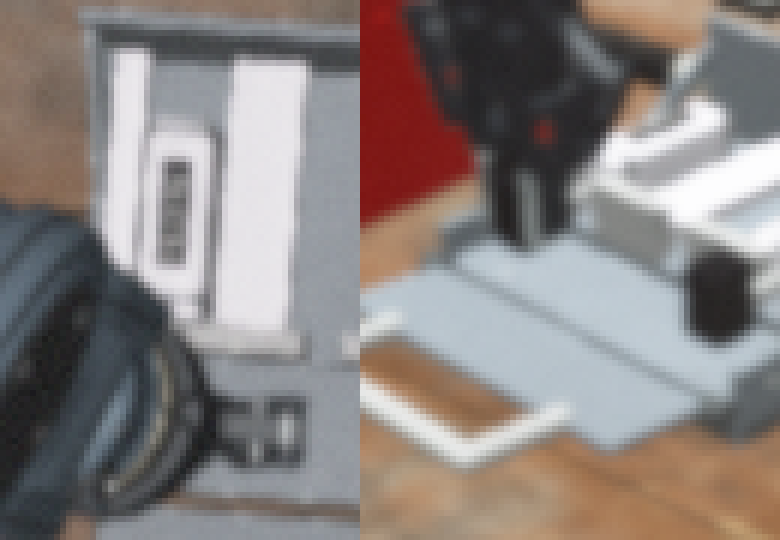

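```bash
for i in 1 2 3 4; do python3 -m handwheel '[{"fingers":0.0,"dx":-0.001,"dy":0,"dz":0,"ax":0,"ay":0,"az":0},{"fingers":0,"dx":0,"dy":0,"dz":0,"ax":0,"ay":0,"az":0}]' | grep -E 'pos|ft'; done;  for i in 1 2 3 4 5; do python3 -m handwheel '[{"fingers":0,"dx":0,"dy":0,"dz":0,"ax":0,"ay":0,"az":0}]' | grep -E 'ft'; done
```

```text
eef_pos: [529.2, -198.4, 38.6]
ft_force: [3.3, 0.5, -2.9]
eef_pos: [528.6, -198.3, 38.9]
ft_force: [1.9, 0.8, -2.9]
eef_pos: [527.7, -198.4, 39.1]
ft_force: [2.7, 0.3, -3.9]
eef_pos: [526.8, -198.4, 39.2]
ft_force: [2.9, 1.0, -2.6]
ft_force: [2.1, 1.5, -2.7]
ft_force: [3.5, 0.0, -2.5]
ft_force: [2.3, 0.4, -1.7]
ft_force: [3.8, 0.5, -1.7]
ft_force: [3.3, 1.2, -2.3]
```

```bash
python3 -m handwheel '[{"fingers":0.0,"dx":0.002,"dy":0,"dz":0,"ax":0,"ay":0,"az":0},{"fingers":0.0,"dx":0.002,"dy":0,"dz":0,"ax":0,"ay":0,"az":0},{"fingers":0,"dx":0,"dy":0,"dz":0,"ax":0,"ay":0,"az":0},{"fingers":0.035,"dx":0,"dy":0,"dz":0,"ax":0,"ay":0,"az":0},{"fingers":0.035,"dx":0,"dy":0,"dz":0,"ax":0,"ay":0,"az":0}]'
for i in 1 2 3 4 ; do python3 -m handwheel '[{"fingers":0.035,"dx":0,"dy":0,"dz":0,"ax":0,"ay":0,"az":0}]' | grep -E 'ft|pos'; done
python3 -m handwheel '[{"fingers":0.0,"dx":0,"dy":0,"dz":0,"ax":0,"ay":0,"az":0},{"fingers":0.0,"dx":0,"dy":0,"dz":0,"ax":0,"ay":0,"az":0},{"fingers":0,"dx":0,"dy":0,"dz":0,"ax":0,"ay":0,"az":0},{"fingers":0.0,"dx":0,"dy":0,"dz":0,"ax":0,"ay":0,"az":0}]'
for i in 1 2 3 4 ; do python3 -m handwheel '[{"fingers":0,"dx":0,"dy":0,"dz":0,"ax":0,"ay":0,"az":0}]' | grep -E 'ft|pos'; done
```

```text
time: 41.5
eef_pos: [530.2, -199.1, 39.3]
eef_rot: [0.999, -0.041, -0.0, 0.0]
ft_force: [0.3, -0.3, 0.5]
finger_gap: 0.409
finger_force: 0.0
eef_pos: [530.5, -199.0, 39.2]
ft_force: [-0.0, -0.5, 0.0]
eef_pos: [530.6, -198.9, 39.1]
ft_force: [-0.9, -0.1, -0.6]
eef_pos: [530.7, -198.9, 39.1]
ft_force: [-0.6, -0.1, 1.5]
eef_pos: [530.7, -198.8, 39.1]
ft_force: [0.7, -0.1, -0.0]
time: 42.5
eef_pos: [530.7, -198.8, 39.2]
eef_rot: [0.999, -0.041, 0.0, -0.0]
ft_force: [-0.3, -0.5, 1.5]
finger_gap: 0.248
finger_force: 60.0
eef_pos: [530.7, -198.8, 39.2]
ft_force: [-0.5, 0.7, 0.7]
eef_pos: [530.7, -198.8, 39.2]
ft_force: [-1.0, 1.1, 3.2]
eef_pos: [530.7, -198.8, 39.2]
ft_force: [-0.7, 0.6, 2.4]
eef_pos: [530.7, -198.8, 39.2]
ft_force: [-1.2, 0.3, 2.8]
```

```bash
python3 -m handwheel '[{"fingers":0.0,"dx":-0.006,"dy":0,"dz":0,"ax":0,"ay":0,"az":0},{"fingers":0.0,"dx":-0.01,"dy":0,"dz":0,"ax":0,"ay":0,"az":0},{"fingers":0,"dx":-0.01,"dy":0,"dz":0,"ax":0,"ay":0,"az":0},{"fingers":0.0,"dx":-0.009,"dy":0,"dz":0,"ax":0,"ay":0,"az":0},{"fingers":0.0,"dx":-0.004,"dy":0,"dz":0,"ax":0,"ay":0,"az":0}]' | grep -E 'ft|pos|gap'
for i in 1 2 3 4 5; do python3 -m handwheel '[{"fingers":0,"dx":0,"dy":0,"dz":0,"ax":0,"ay":0,"az":0}]' | grep -E 'ft|pos|gap|time'; done
```

```text
eef_pos: [492.7, -195.7, 39.3]
ft_force: [7.7, -0.4, -3.2]
finger_gap: 0.242
time: 43.75
eef_pos: [492.8, -195.8, 39.2]
ft_force: [7.6, 0.5, -4.3]
finger_gap: 0.244
time: 43.88
eef_pos: [493.0, -195.8, 39.2]
ft_force: [7.9, 0.6, -3.5]
finger_gap: 0.249
time: 44.0
eef_pos: [493.0, -195.8, 39.2]
ft_force: [7.9, 0.3, -3.0]
finger_gap: 0.247
time: 44.12
eef_pos: [493.1, -195.8, 39.2]
ft_force: [7.2, 0.3, -4.1]
finger_gap: 0.25
time: 44.25
eef_pos: [493.1, -195.8, 39.2]
ft_force: [7.3, -0.5, -3.3]
finger_gap: 0.248
```

```bash
python3 -m handwheel '[{"fingers":0.0,"dx":-0.002,"dy":0,"dz":0,"ax":0,"ay":0,"az":0},{"fingers":0.0,"dx":-0.0018,"dy":0,"dz":0,"ax":0,"ay":0,"az":0}]'|grep pos
for i in 1 2 3 4; do python3 -m handwheel '[{"fingers":0,"dx":0,"dy":0,"dz":0,"ax":0,"ay":0,"az":0},{"fingers":0,"dx":0,"dy":0,"dz":0,"ax":0,"ay":0,"az":0},{"fingers":0,"dx":0,"dy":0,"dz":0,"ax":0,"ay":0,"az":0},{"fingers":0,"dx":0,"dy":0,"dz":0,"ax":0,"ay":0,"az":0},{"fingers":0,"dx":0,"dy":0,"dz":0,"ax":0,"ay":0,"az":0}]' | grep -E 'ft|pos|gap|time'; done
```

```text
eef_pos: [489.5, -195.5, 39.2]
time: 45.12
eef_pos: [489.5, -195.5, 39.2]
ft_force: [7.4, 0.5, -3.7]
finger_gap: 0.245
time: 45.75
eef_pos: [489.5, -195.5, 39.2]
ft_force: [7.5, 0.5, -3.1]
finger_gap: 0.251
time: 46.38
eef_pos: [489.5, -195.5, 39.2]
ft_force: [7.8, 0.8, -3.0]
finger_gap: 0.245
time: 47.0
eef_pos: [489.5, -195.5, 39.2]
ft_force: [7.0, 0.1, -3.8]
finger_gap: 0.245
```

```bash
for i in 1 2 3 4 5 6 7 8 9 10; do python3 -m handwheel '[{"fingers":0,"dx":0,"dy":0,"dz":0,"ax":0,"ay":0,"az":0}]' | grep -E 'ft'; done
```

```text
ft_force: [8.1, -0.1, -3.2]
ft_force: [7.6, -0.8, -3.8]
ft_force: [7.7, -1.2, -3.2]
ft_force: [7.5, -0.9, -4.2]
ft_force: [7.5, 0.4, -3.8]
ft_force: [7.3, -0.1, -3.6]
ft_force: [6.7, -0.0, -4.1]
ft_force: [6.8, 0.2, -3.8]
ft_force: [7.5, -0.1, -3.9]
ft_force: [8.0, -0.2, -3.6]
```

```bash
python3 -m handwheel '[{"fingers":0.0,"dx":0.007,"dy":0,"dz":0,"ax":0,"ay":0,"az":0},{"fingers":0.0,"dx":0.01,"dy":0,"dz":0,"ax":0,"ay":0,"az":0},{"fingers":0,"dx":0.01,"dy":0,"dz":0,"ax":0,"ay":0,"az":0},{"fingers":0.0,"dx":0.01,"dy":0,"dz":0,"ax":0,"ay":0,"az":0},{"fingers":0.0,"dx":0.003,"dy":0,"dz":0,"ax":0,"ay":0,"az":0}]' | grep -E 'ft|pos|gap'
python3 -m handwheel '[{"fingers":0.0,"dx":0,"dy":0,"dz":0,"ax":0,"ay":0,"az":0},{"fingers":0.0,"dx":0,"dy":0,"dz":0,"ax":0,"ay":0,"az":0}]' | grep -E 'ft|pos|gap'
python3 -m handwheel '[{"fingers":0.035,"dx":0,"dy":0,"dz":0,"ax":0,"ay":0,"az":0},{"fingers":0.035,"dx":0,"dy":0,"dz":0,"ax":0,"ay":0,"az":0},{"fingers":0.035,"dx":0,"dy":0,"dz":0,"ax":0,"ay":0,"az":0},{"fingers":0.035,"dx":0,"dy":0,"dz":0,"ax":0,"ay":0,"az":0},{"fingers":0.035,"dx":0,"dy":0,"dz":0,"ax":0,"ay":0,"az":0}]' | grep -E 'ft|pos|gap'
python3 -m handwheel '[{"fingers":0.0,"dx":0,"dy":0,"dz":0,"ax":0,"ay":0,"az":0},{"fingers":0.0,"dx":0,"dy":0,"dz":0,"ax":0,"ay":0,"az":0},{"fingers":0,"dx":0,"dy":0,"dz":0,"ax":0,"ay":0,"az":0},{"fingers":0.0,"dx":0,"dy":0,"dz":0,"ax":0,"ay":0,"az":0},{"fingers":0.0,"dx":0,"dy":0,"dz":0,"ax":0,"ay":0,"az":0}]' 60
```

```text
eef_pos: [528.0, -198.6, 39.2]
ft_force: [3.6, 0.8, 0.4]
finger_gap: 0.246
eef_pos: [527.7, -198.6, 39.2]
ft_force: [1.7, 0.6, 0.6]
finger_gap: 0.252
eef_pos: [527.8, -198.6, 39.1]
ft_force: [-0.3, 0.7, 0.1]
finger_gap: 0.409
time: 50.38
eef_pos: [527.9, -198.6, 39.2]
eef_rot: [0.999, -0.041, -0.0, 0.0]
ft_force: [-0.8, -0.3, 2.3]
finger_gap: 0.244
finger_force: 59.6
```

Zero is 527.9; target x ≈ 486.5.

```bash
python3 -m handwheel '[{"fingers":0.0,"dx":-0.006,"dy":0,"dz":0,"ax":0,"ay":0,"az":0},{"fingers":0.0,"dx":-0.01,"dy":0,"dz":0,"ax":0,"ay":0,"az":0},{"fingers":0,"dx":-0.01,"dy":0,"dz":0,"ax":0,"ay":0,"az":0},{"fingers":0.0,"dx":-0.01,"dy":0,"dz":0,"ax":0,"ay":0,"az":0},{"fingers":0.0,"dx":-0.006,"dy":0,"dz":0,"ax":0,"ay":0,"az":0}]' | grep -E 'ft|pos|gap'
for i in 1 2 3 ; do python3 -m handwheel '[{"fingers":0,"dx":0,"dy":0,"dz":0,"ax":0,"ay":0,"az":0}]' | grep -E 'ft|pos|gap|time'; done
```

```text
eef_pos: [487.0, -195.2, 39.3]
ft_force: [7.7, 0.1, -4.0]
finger_gap: 0.249
time: 51.12
eef_pos: [487.1, -195.2, 39.3]
ft_force: [9.0, 0.1, -3.8]
finger_gap: 0.249
time: 51.25
eef_pos: [487.4, -195.3, 39.3]
ft_force: [8.0, 0.0, -3.8]
finger_gap: 0.245
time: 51.38
eef_pos: [487.5, -195.3, 39.3]
ft_force: [7.4, -0.4, -3.4]
finger_gap: 0.245
```

```bash
python3 -m handwheel '[{"fingers":0.0,"dx":-0.001,"dy":0,"dz":0,"ax":0,"ay":0,"az":0}]'|grep pos
for i in 1 2 3 4; do python3 -m handwheel '[{"fingers":0,"dx":0,"dy":0,"dz":0,"ax":0,"ay":0,"az":0},{"fingers":0,"dx":0,"dy":0,"dz":0,"ax":0,"ay":0,"az":0},{"fingers":0,"dx":0,"dy":0,"dz":0,"ax":0,"ay":0,"az":0},{"fingers":0,"dx":0,"dy":0,"dz":0,"ax":0,"ay":0,"az":0},{"fingers":0,"dx":0,"dy":0,"dz":0,"ax":0,"ay":0,"az":0}]' | grep -E 'ft|pos|gap|time'; done
```

```text
eef_pos: [486.5, -195.2, 39.3]
time: 52.12
eef_pos: [486.6, -195.2, 39.3]
ft_force: [7.5, -0.4, -3.9]
finger_gap: 0.248
time: 52.75
eef_pos: [486.6, -195.2, 39.3]
ft_force: [8.2, -0.4, -3.2]
finger_gap: 0.241
time: 53.38
eef_pos: [486.5, -195.2, 39.3]
ft_force: [7.5, -0.7, -3.8]
finger_gap: 0.247
time: 54.0
eef_pos: [486.5, -195.2, 39.3]
ft_force: [7.5, 0.4, -3.6]
finger_gap: 0.252
```

```bash
python3 -m handwheel '[{"fingers":0.0,"dx":0.007,"dy":0,"dz":0,"ax":0,"ay":0,"az":0},{"fingers":0.0,"dx":0.01,"dy":0,"dz":0,"ax":0,"ay":0,"az":0},{"fingers":0,"dx":0.01,"dy":0,"dz":0,"ax":0,"ay":0,"az":0},{"fingers":0.0,"dx":0.01,"dy":0,"dz":0,"ax":0,"ay":0,"az":0},{"fingers":0.0,"dx":0.0035,"dy":0,"dz":0,"ax":0,"ay":0,"az":0}]' | grep -E 'ft|pos|gap'
python3 -m handwheel '[{"fingers":0.035,"dx":0,"dy":0,"dz":0,"ax":0,"ay":0,"az":0},{"fingers":0.045,"dx":0,"dy":0,"dz":0,"ax":0,"ay":0,"az":0},{"fingers":0.045,"dx":0,"dy":0,"dz":0,"ax":0,"ay":0,"az":0},{"fingers":0.045,"dx":0,"dy":0,"dz":-0.04,"ax":0,"ay":0,"az":0},{"fingers":0.04,"dx":0,"dy":0,"dz":-0.05,"ax":0,"ay":0,"az":0}]' | grep -E 'ft|pos|gap'
python3 -m handwheel '[{"fingers":0.04,"dx":-0.055,"dy":0,"dz":-0.02,"ax":0,"ay":0,"az":0},{"fingers":0.04,"dx":-0.055,"dy":0,"dz":-0.02,"ax":0,"ay":0,"az":0},{"fingers":0.04,"dx":-0.055,"dy":0,"dz":0,"ax":0,"ay":0,"az":0},{"fingers":0.04,"dx":0,"dy":0,"dz":0,"ax":0,"ay":0,"az":-10.7},{"fingers":0.04,"dx":0,"dy":0,"dz":0,"ax":0,"ay":0,"az":-10.7}]' | grep -E 'ft|pos|gap'
python3 -m handwheel '[{"fingers":0.04,"dx":0,"dy":0,"dz":0,"ax":0,"ay":0,"az":-10.7},{"fingers":0.04,"dx":0,"dy":0,"dz":0,"ax":0,"ay":0,"az":-10.7},{"fingers":0.04,"dx":0,"dy":0,"dz":0,"ax":0,"ay":0,"az":-10.7},{"fingers":0.04,"dx":0,"dy":0,"dz":0,"ax":0,"ay":0,"az":-10.7},{"fingers":0.04,"dx":0,"dy":0,"dz":0,"ax":0,"ay":0,"az":-10.7}]' | grep -E 'ft|pos|gap'
python3 -m handwheel '[{"fingers":0.04,"dx":0,"dy":0,"dz":0,"ax":0,"ay":0,"az":-10.7},{"fingers":0.04,"dx":0,"dy":0,"dz":0,"ax":0,"ay":0,"az":-4.6},{"fingers":0.04,"dx":0,"dy":0,"dz":0,"ax":0,"ay":0,"az":0}]' | grep -E 'ft|pos|gap'
python3 - <<'E'
from h import *
plan(b2w(-105.5,0.5,100),-4.5)
t=snap('top');s=snap('scene')
a=cv2.resize(t[95:250,220:350],None,fx=3.4,fy=3.4,interpolation=3)
b=cv2.resize(s[145:275,245:365],None,fx=2.9,fy=2.9,interpolation=3)
o=np.zeros((595,790,3),np.uint8);o[:a.shape[0],:442]=a;o[:b.shape[0],442:]=b
cv2.imwrite('pics/c8.png',o[:,:,::-1])
E
```

```text
eef_pos: [525.6, -198.5, 39.2]
ft_force: [1.1, 0.3, 0.6]
finger_gap: 0.244
eef_pos: [523.6, -197.7, 128.1]
ft_force: [1.3, -0.9, -0.0]
finger_gap: 0.471
eef_pos: [359.9, -184.7, 169.2]
ft_force: [0.4, -0.3, 0.2]
finger_gap: 0.47
eef_pos: [360.5, -184.7, 169.0]
ft_force: [-0.2, -0.6, 0.1]
finger_gap: 0.468
eef_pos: [360.6, -184.7, 169.0]
ft_force: [0.1, -0.5, 0.6]
finger_gap: 0.469
t 56.88 pos [ 360.6 -184.7  169. ] yaw -4.57 tilt [-0.  0. -1.] q [-0.6 -0.3 -0.3  1.5 -0.   1. ] f [ 0.1 -0.5  0.6] gap 40.1 ff 0.0
az -0.07 then d [-61.8  42.7  69. ]
```

View pics/c8.png

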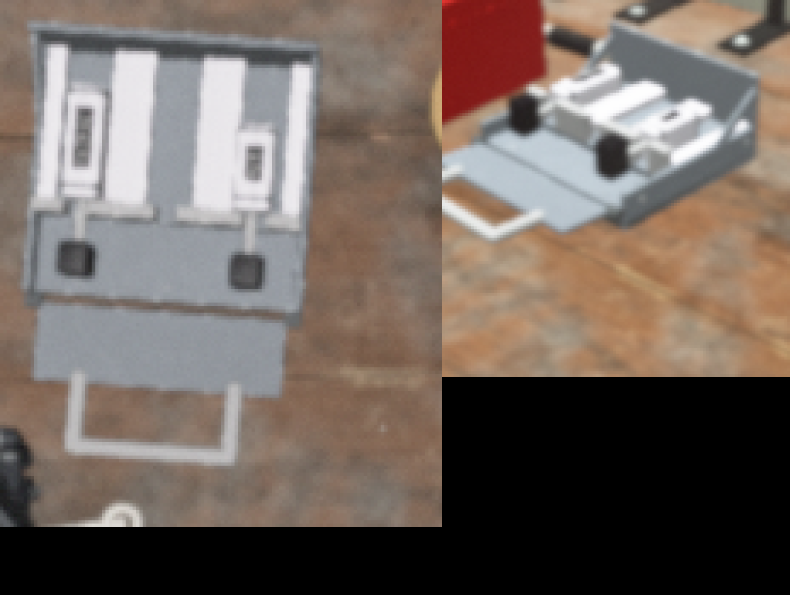

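Run:
```python
from h import *
t=np.load('pics/top.npy');s=np.load('pics/scene.npy')
a=cv2.resize(t[120:185,270:318],None,fx=8,fy=8,interpolation=3)
b=cv2.resize(s[165:230,285:335],None,fx=8,fy=8,interpolation=3)
cv2.imwrite('pics/c9.png',np.hstack([a,b])[:,:,::-1])
```

```text
(no output)
```

View pics/c9.png

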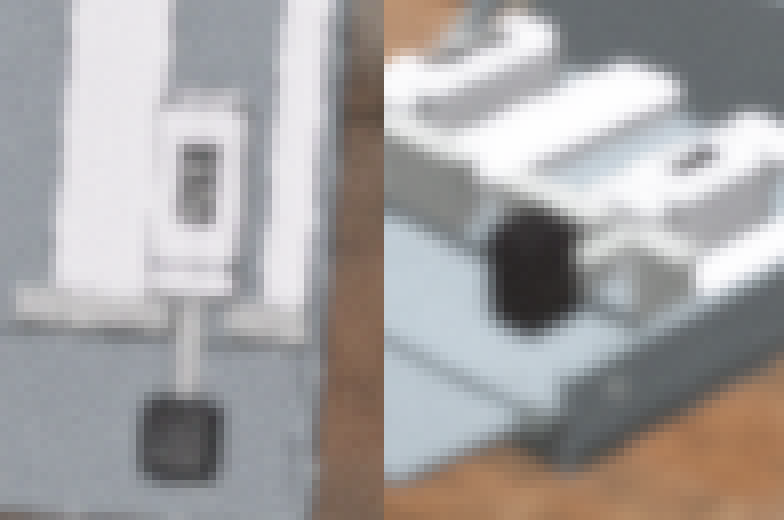

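Run:
```python
from h import *
p,e=tri((323.7,184.4),(294.35,142.5));print('label short',w2b(p),e)
k,e=tri((285+(545-384)/8-.4,165+210/8-.4),(270+179/8-.4,120+438/8-.4));print('knob top',w2b(k),e)
t=np.load('pics/top.npy').astype(int)
for z in (28,39,62): print(z,w2b(onz('top',(294.35,142.5),z)))
for x in(153,165,243,272): print(x,w2b(onz('top',(270+x/8-.4,120+183/8),62 if x in(153,243) else 39)))
for n,y in [('mid',0)]: print(w2b(onz('top',(220+87/3.4-.35,95+137/3.4-.35),62)))
```

```text
label short [ 97.6 -58.3  63.4] 0.15978189806893178
knob top [ 24.  -59.5  72.9] 3.082487141239037
28 [102.  -55.9  28. ]
39 [100.6 -56.6  39. ]
62 [ 97.7 -58.1  62. ]
153 [ 95.9 -45.1  62. ]
165 [ 99.  -46.9  39. ]
243 [ 97.7 -71.2  62. ]
272 [101.2 -78.6  39. ]
[107.5  56.9  62. ]
```

```bash
python3 -m handwheel '[{"fingers":0.04,"dx":-0.031,"dy":0.0213,"dz":0,"ax":0,"ay":0,"az":0},{"fingers":0.04,"dx":-0.031,"dy":0.0213,"dz":0.02,"ax":0,"ay":0,"az":0},{"fingers":0.04,"dx":0,"dy":0,"dz":0.04,"ax":0,"ay":0,"az":0},{"fingers":0.04,"dx":0,"dy":0,"dz":0.03,"ax":0,"ay":0,"az":0},{"fingers":0.04,"dx":0,"dy":0,"dz":0,"ax":0,"ay":0,"az":0}]' >/dev/null
python3 -m handwheel '[{"fingers":0.04,"dx":0,"dy":0,"dz":0,"ax":0,"ay":0,"az":0}]' >/dev/null
python3 -c "
from h import *
plan(b2w(-105.5,0.5,12),-4.5)"
```

```text
t 57.73 pos [ 399.1 -250.4   80.3] yaw -4.53 tilt [ 0. -0. -1.] q [-0.7 -0.1 -0.3  1.3 -0.   0.9] f [ 0.6  0.4 -0. ] gap 40.4 ff 0.0
az -0.03 then d [ 0.6 -0.8 68.3]
```

```bash
python3 -m handwheel '[{"fingers":0.04,"dx":0.0005,"dy":-0.0005,"dz":0.025,"ax":0,"ay":0,"az":0},{"fingers":0.04,"dx":0,"dy":0,"dz":0.025,"ax":0,"ay":0,"az":0},{"fingers":0.04,"dx":0,"dy":0,"dz":0.017,"ax":0,"ay":0,"az":0},{"fingers":0.04,"dx":0,"dy":0,"dz":0,"ax":0,"ay":0,"az":0},{"fingers":0.04,"dx":0,"dy":0,"dz":0,"ax":0,"ay":0,"az":0}]' | grep -E 'ft|pos'
python3 -m handwheel '[{"fingers":0.0,"dx":0,"dy":0,"dz":0,"ax":0,"ay":0,"az":0},{"fingers":0.0,"dx":0,"dy":0,"dz":0,"ax":0,"ay":0,"az":0},{"fingers":0,"dx":0,"dy":0,"dz":0,"ax":0,"ay":0,"az":0},{"fingers":0.0,"dx":0,"dy":0,"dz":0,"ax":0,"ay":0,"az":0},{"fingers":0.0,"dx":0,"dy":0,"dz":0,"ax":0,"ay":0,"az":0}]' 40
```

```text
eef_pos: [399.0, -250.2, 13.4]
ft_force: [-0.7, 0.6, 0.3]
time: 58.98
eef_pos: [398.5, -250.1, 13.3]
eef_rot: [0.734, 0.679, -0.0, 0.001]
ft_force: [-1.7, -0.9, 4.7]
finger_gap: 0.123
finger_force: 39.1
```

```bash
python3 -m handwheel '[{"fingers":0,"dx":0,"dy":0.0022,"dz":-0.0148,"ax":0,"ay":0,"az":0},{"fingers":0,"dx":0,"dy":0.0044,"dz":-0.0143,"ax":0,"ay":0,"az":0},{"fingers":0,"dx":0,"dy":0.0065,"dz":-0.0135,"ax":0,"ay":0,"az":0},{"fingers":0,"dx":0,"dy":0.0084,"dz":-0.0124,"ax":0,"ay":0,"az":0},{"fingers":0,"dx":0,"dy":0.0102,"dz":-0.011,"ax":0,"ay":0,"az":0}]' 60
python3 -m handwheel '[{"fingers":0,"dx":0,"dy":0.0117,"dz":-0.0094,"ax":0,"ay":0,"az":0},{"fingers":0,"dx":0,"dy":0.013,"dz":-0.0075,"ax":0,"ay":0,"az":0},{"fingers":0,"dx":0,"dy":0.0139,"dz":-0.0055,"ax":0,"ay":0,"az":0},{"fingers":0,"dx":0,"dy":0.0146,"dz":-0.0033,"ax":0,"ay":0,"az":0},{"fingers":0,"dx":0,"dy":0.0149,"dz":-0.0011,"ax":0,"ay":0,"az":0}]'
python3 -m handwheel '[{"fingers":0,"dx":0,"dy":0,"dz":0,"ax":0,"ay":0,"az":0},{"fingers":0,"dx":0,"dy":0,"dz":0,"ax":0,"ay":0,"az":0}]'
python3 -c "
from h import *
print(w2b(arm.get_obs()['eef_pos']))"
```

```text
time: 59.6
eef_pos: [425.2, -252.3, 78.4]
eef_rot: [0.735, 0.678, -0.005, -0.003]
ft_force: [-9.8, -4.7, 0.4]
finger_gap: 0.111
finger_force: 58.4
time: 60.22
eef_pos: [497.1, -258.3, 109.7]
eef_rot: [0.735, 0.678, -0.001, 0.001]
ft_force: [-6.8, -2.0, 9.3]
finger_gap: 0.11
finger_force: 62.2
time: 60.48
eef_pos: [498.0, -258.6, 109.1]
eef_rot: [0.735, 0.679, -0.001, 0.002]
ft_force: [-4.1, -1.8, 7.6]
finger_gap: 0.111
finger_force: 63.1
[ -5.5  -0.5 109.1]
```

```bash
for i in 1 2 3; do python3 -m handwheel '[{"fingers":0,"dx":0,"dy":0.0015,"dz":0,"ax":0,"ay":0,"az":0},{"fingers":0,"dx":0,"dy":0,"dz":0,"ax":0,"ay":0,"az":0}]' | grep -E 'pos|ft'; done
```

```text
eef_pos: [498.0, -258.6, 109.1]
ft_force: [-8.6, -2.5, 9.0]
eef_pos: [498.0, -258.6, 109.0]
ft_force: [-11.9, -2.1, 11.0]
eef_pos: [498.1, -258.6, 109.0]
ft_force: [-14.9, -2.0, 13.6]
```

Against the shut stop. Back off the load, release, retreat straight up, and look.

```bash
python3 -m handwheel '[{"fingers":0,"dx":0,"dy":-0.002,"dz":0,"ax":0,"ay":0,"az":0},{"fingers":0.02,"dx":0,"dy":0,"dz":0,"ax":0,"ay":0,"az":0},{"fingers":0.04,"dx":0,"dy":0,"dz":0,"ax":0,"ay":0,"az":0},{"fingers":0.04,"dx":0,"dy":0,"dz":0,"ax":0,"ay":0,"az":0},{"fingers":0.04,"dx":0,"dy":0,"dz":-0.03,"ax":0,"ay":0,"az":0}]' | grep -E 'pos|ft'
python3 -m handwheel '[{"fingers":0.04,"dx":0,"dy":0,"dz":-0.05,"ax":0,"ay":0,"az":0},{"fingers":0.04,"dx":0,"dy":-0.03,"dz":-0.04,"ax":0,"ay":0,"az":0},{"fingers":0.04,"dx":0.06,"dy":-0.06,"dz":0,"ax":0,"ay":0,"az":0},{"fingers":0.04,"dx":0.06,"dy":-0.06,"dz":0,"ax":0,"ay":0,"az":0},{"fingers":0.04,"dx":0,"dy":0,"dz":0,"ax":0,"ay":0,"az":0}]' | grep -E 'pos|ft'
python3 - <<'E'
from h import *
t=snap('top');s=snap('scene')
a=cv2.resize(t[95:270,220:350],None,fx=3.4,fy=3.4,interpolation=3)
b=cv2.resize(s[145:275,245:365],None,fx=2.9,fy=2.9,interpolation=3)
o=np.zeros((595,790,3),np.uint8);o[:,:442]=a;o[:b.shape[0],442:]=b
cv2.imwrite('pics/c10.png',o[:,:,::-1])
E
```

```text
eef_pos: [498.3, -255.6, 131.7]
ft_force: [0.2, 0.7, 0.4]
eef_pos: [386.2, -156.7, 224.3]
ft_force: [1.2, -0.0, 0.1]
```

View pics/c10.png

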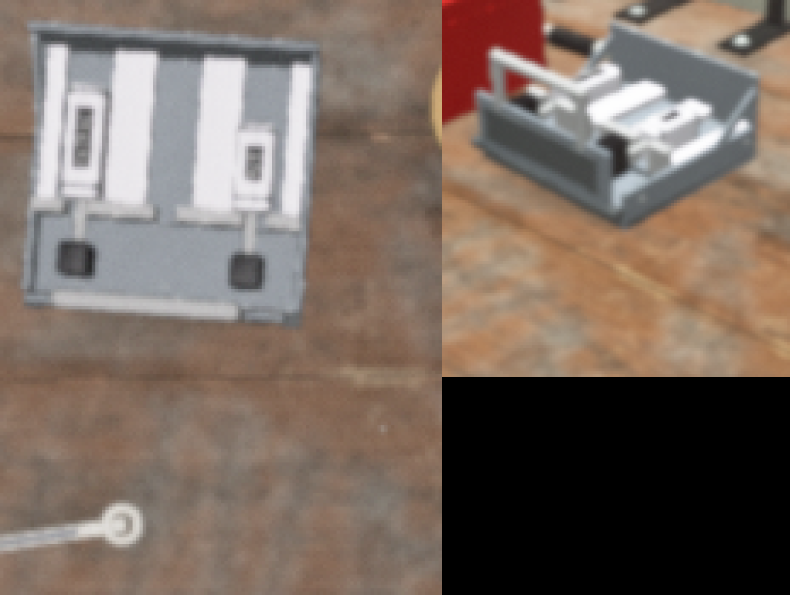

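The view shows the door shut (rail at crop (145,306), the same as at the start), and both gauges in their lanes with their rods home. The robot is clear, so I'm handing in.

```bash
python3 -c "
from bench import arm
print(arm.close_job())"
```

```text
the job is handed in; nothing more can be done
None
```

The job is handed in: the short and middle gauges (the long one was absent) were each drawn twice by about 1.5 mm past their marks by arm travel and spring force (the rings themselves were hidden from the cameras), held over 2 s each time, and both now lie in their lanes with rods home and the door shut; no verdict came back.

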